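# Sort the steel cut-offs on the welding bench

## Task

Clear the welding bench by sorting the cut-offs by section, whatever their finish: stand both round pipe pieces upright in the blue tray, both square tube pieces upright in the green tray, and lay the flat bar flat in the yellow tray. The flat bar lies under the box tube that rests on two packers: draw it out level from below, and leave the box tube undisturbed where it rests.

Things in the scene. Friction and masses are not known exactly. Their poses are not given: they have to be found in the camera images.
- round_bright_mid (a point): hollow cut-off of round pipe, bare bright silver metal, standing on end on the bench, 60 mm tall, 34 mm in diameter, wall about 3 mm, 150 g. The point is at its centre, half-way up; z is its long axis, up.
- square_bright_mid (a point): hollow cut-off of square tube, bare bright silver metal, standing on end on the bench, 60 mm tall, 30 x 30 mm, wall about 3 mm, 150 g. The point is at its centre, half-way up; z is its long axis, up; x and y are square to its faces.
- round_primed_mid (a point): hollow cut-off of round pipe, painted in dull red-brown primer, standing on end on the bench, 60 mm tall, 34 mm in diameter, wall about 3 mm, 150 g. The point is at its centre, half-way up; z is its long axis, up.
- square_primed_mid (a point): hollow cut-off of square tube, painted in dull red-brown primer, standing on end on the bench, 60 mm tall, 30 x 30 mm, wall about 3 mm, 150 g. The point is at its centre, half-way up; z is its long axis, up; x and y are square to its faces.
- flat_mid (a point): flat bar in dull red-brown primer, 130 x 30 x 8 mm, 240 g, lying flat on the bench. The point is at its centre; x is its length, y its width, z up. It passes square beneath the box tube, between the packers (85 mm apart), 2 mm of air above it. About 75 mm of it sticks out on the robot's side (its own -x), with clear bench there to draw it out; about 15 mm on the far side.
- tube_mid (a point): bright silver square box tube, 40 x 40 mm and 160 mm long, 600 g, resting loose across two small brass-coloured packers 10 mm high that are fixed to the bench, so its top is 50 mm above the bench. The point is at its centre, 30 mm above the bench; y is its length. It stays where it is.
- tray_blue: shallow open blue tray fixed to the bench, with a disc painted in white on its floor; outside 170 (x) x 140 (y) mm, walls 4 mm thick and 22 mm high, floor 4 mm thick (inside 162 x 132 mm). The origin is at the centre of its underside, on the bench top.
- tray_green: shallow open green tray fixed to the bench, with a square painted in white on its floor; outside 170 (x) x 140 (y) mm, walls 4 mm thick and 22 mm high, floor 4 mm thick (inside 162 x 132 mm). The origin is at the centre of its underside, on the bench top.
- tray_yellow: shallow open yellow tray fixed to the bench, with a long bar painted in white on its floor; outside 170 (x) x 140 (y) mm, walls 4 mm thick and 22 mm high, floor 4 mm thick (inside 162 x 132 mm). The origin is at the centre of its underside, on the bench top.

How it is judged:
At the end, for the whole second after the job is handed in: Both round pieces stand upright (within 0.15 rad) on the floor of the blue tray and both square pieces on the floor of the green tray, the flat bar lies flat on the floor of the yellow tray (within 0.08 rad of level), all at rest, and the box tube's centre is within 10 mm of where it started (x of round_bright_mid in the frame of tray_blue between -0.06 and 0.06 m and y of round_bright_mid in the frame of tray_blue between -0.055 and 0.055 m and z of each of round_bright_mid, round_primed_mid in the frame of tray_blue below 0.04 m and angle between each of round_bright_mid, round_primed_mid, square_bright_mid, square_primed_mid's own z axis and vertical below 0.15 rad and linear speed of each of round_bright, round_primed, square_bright, square_primed, flat_bar below 0.02 m/s and x of round_primed_mid in the frame of tray_blue between -0.06 and 0.06 m and y of round_primed_mid in the frame of tray_blue between -0.055 and 0.055 m and x of square_bright_mid in the frame of tray_green between -0.06 and 0.06 m and y of square_bright_mid in the frame of tray_green between -0.055 and 0.055 m and z of each of square_bright_mid, square_primed_mid in the frame of tray_green below 0.04 m and x of square_primed_mid in the frame of tray_green between -0.06 and 0.06 m and y of square_primed_mid in the frame of tray_green between -0.055 and 0.055 m and x of flat_mid in the frame of tray_yellow between -0.045 and 0.045 m and y of flat_mid in the frame of tray_yellow between -0.055 and 0.055 m and z of flat_mid in the frame of tray_yellow below 0.0125 m and angle between flat_mid's own z axis and vertical below 0.08 rad and distance of tube_mid from where it was at the start of the episode below 0.01 m); the robot touches nothing.
It fails at once if the box tube is disturbed (its centre moves 15 mm or more, or it tips by more than 0.25 rad) (distance of tube_mid from where it was at the start of the episode above 0.015 m or angle between tube_mid's own z axis and vertical above 0.25 rad).
It also fails if it takes over 141 s, if anything falls off the work surface, if the arm or the gripper's body presses on something with over 40 N, if the wrist force passes 120 N, or if a joint passes its speed limit or range.

## Robot

A 6-joint arm with a two-finger parallel gripper is mounted at the origin on the work surface. World frame = base frame: x ahead of the robot, y to its left, z up, the work surface at z = 0. Lengths are in m, angles in rad, forces in N, time in s.
With the tool pointing down it reaches from about 0.375 to 0.9 m from the base axis. Payload 3.1 kg.
Tool frame: the origin (TCP) lies midway between the tips of the shut fingers; the grasp point (between the pads) lies 19 mm behind it; x points along the fingers, y is the direction in which the jaws open and shut, and the axes are right-handed (so a half turn about x gives the same grasp; the last joint's range is limited). The gripper opens to 85 mm and grips with 20 to 120 N. Pads are 22 mm wide; open, the fingers measure 114 mm over their backs; the gripper's body (76 mm by 85 mm) begins 54 mm behind the grasp point. The pads swing forward as they close: fully open they stand 13 mm farther back than shut.
Start: joints at [1.171, 0.527, 1.433, -0, 1.181, -0.178], TCP at [0.137, 0.61, 0.206] pointing down, gripper open.
Joint ranges: [-3.08, 3.08], [-0.75, 2.2], [0.22, 2.44], [-1.43, 4.57], [0, 2.65], [-2.85, 2.85]. Speed limits (rad/s): [2.79, 2.79, 3.14, 3.14, 3.14, 3.14].

## Interface

Orientations are given as a unit quaternion [x, y, z, w].
In Python, from station import manip gives the robot as it stands.
- The arm moves only by the tool carry_out, never from a script. Its argument "commands" is a list that holds one entry, the list of rows, each a list of 7 numbers: the shift along the tool's x, y, z in units of 25 mm (1.0 is 25 mm), then the turn, a rotation vector about the tool's x, y, z in units of 5 degrees (1.0 is 5 degrees), then the finger opening in mm, from 0 to 85.4. A call has exactly 5 rows; each row is the pose to reach, as a shift and turn from the pose commanded when the call began, along the tool's axes at that moment; what a row does not reach only later rows make up. A row lasts 1/10 s, in which the tool goes at most 50 mm and 8.59 degrees, less where a joint would pass 70% of its speed; a pose out of reach is approached as far as the arm can. A call with a gripper value outside its range is refused whole. The fingers move at their own pace and stop on an object; "force" is the grip in N (left out, the last holds). Time passes only in rows, so rows that repeat a pose let the fingers close, or fill a call up. It gives the time, the measured TCP pose, the force and the opening at its end, in the units of the state.
- manip.sense(): the state, without advancing time (a new reading comes with each control period).
- manip.snapshot(name): name is "scene" or "top"; returns a dict with "image" (400x640x3 uint8, red, green, blue), "fx", "fy", "cx", "cy" (pixels), "rvec" (rotation vector, rad) and "tvec" (3), from world to camera coordinates, as OpenCV has them. Camera axes: x right, y down, z forward; pixel columns grow to the right and rows downward; lengths in m; the calibration is good to about 2 mm. A picture is of the moment at which its call begins. There is no depth.
- manip.sign_off(): hands the job in, once; it reports no verdict.
The state is a dict: "t": time; "q": joint angles; "qd": joint speeds; "tau": joint torques, N m; "tcp_pos": TCP position; "tool_rot": TCP orientation; "force": force on the tool from outside, world axes, zero at the start; "ft_torque": the same for the moment, N m; "finger_gap": opening from 0.0 (shut) to 1.0 (fully open).
Only numpy, scipy, OpenCV 4.12 (cv2) and the standard library are available. Lean on these libraries where they do the work, as an engineer would, in place of code of your own. Each camera call takes 0.05 s, during which the arm holds its last target.

## Working session

There is one attempt and no reset: what is moved stays moved. The work goes in short steps, Python scripts to look and compute and a tool call to move; the robot and the scene stay as the last step left them, time stands still between calls to the robot, and variables do not carry over. Pictures are saved under pics/ and viewed, and the job is handed in when it is done.

Besides the shell and the picture viewer there is one more tool, called after ">>>" as name(argument=value, ...) on one line, values as JSON. carry_out: Moves the arm, as the interface text tells. Its arguments: {"type":"object","properties":{"commands":{"type":"array"},"force":{"type":"number"}},"required":["commands"]}

```bash
mkdir -p pics; ls; python3 - <<'E'
from station import manip
import cv2, pickle
print(manip.sense())
d={}
for n in("scene","top"):
    s=manip.snapshot(n); d[n]=s
    cv2.imwrite(f"pics/{n}0.png",s["image"][:,:,::-1])
    print(n,{k:v for k,v in s.items() if k!="image"})
pickle.dump(d,open("s0.pkl","wb"))
E
```

```text
pics
{'t': 0.0, 'q': array([ 1.17048247e+00,  5.28477691e-01,  1.43393283e+00,  1.78457896e-05,
        1.18139133e+00, -1.78526481e-01]), 'qd': array([ 0.00041974, -0.00055295,  0.00021641,  0.00088308, -0.00127368,
        0.00058131]), 'tau': array([ 8.37214830e-04, -4.42352629e+01, -1.78027761e+01, -1.38029727e-04,
        8.31971382e-03,  1.05329795e-05]), 'tcp_pos': array([0.13715511, 0.60896138, 0.20531689]), 'tool_rot': array([ 0.07750849,  0.70299126, -0.07900232,  0.70253424]), 'force': array([-0.34719777, -0.79115728,  0.24123353]), 'ft_torque': array([-0.00439569,  0.0439036 , -0.0576135 ]), 'finger_gap': 1.002409325463377}
scene {'fx': 494.7636143535393, 'fy': 494.7636143535393, 'cx': 316.16090964361075, 'cy': 201.64939680822184, 'rvec': array([ 1.58974798,  1.98563312, -0.80328014]), 'tvec': array([ 0.12526404, -0.34012081,  1.50202214])}
top {'fx': 390.9892519774129, 'fy': 390.9892519774129, 'cx': 321.88505157398, 'cy': 200.55811658445847, 'rvec': array([ 2.16753095, -2.13013534,  0.16518297]), 'tvec': array([-0.01939527,  0.55971421,  1.06409737])}
```

View pics/scene0.png

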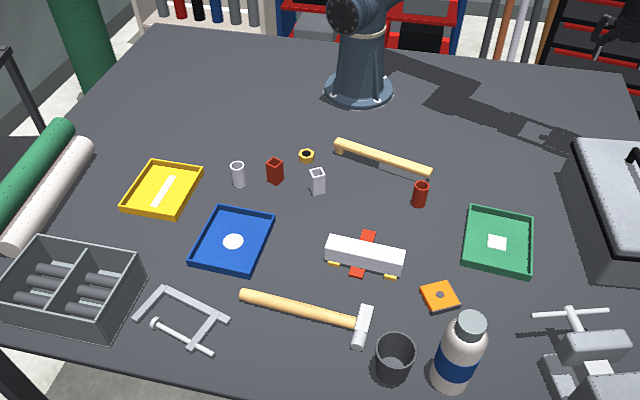

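View pics/top0.png

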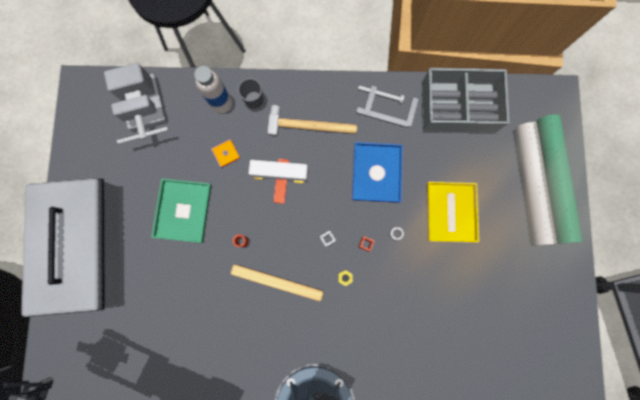

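The scene view shows the yellow tray (162,190), blue (232,240), green (498,242), silver round (237,174), red square (275,172), silver square (317,181) and red round (420,194). It also shows the box tube (365,255) with the red bar under it. The top view shows the same items from above; the arm itself is not visible over the parts.

```bash
cat > h.py <<'E'
import numpy as np, cv2
def proj(s,P):
    K=np.array([[s["fx"],0,s["cx"]],[0,s["fy"],s["cy"]],[0,0,1.]])
    return cv2.projectPoints(np.array(P,float).reshape(-1,3),s["rvec"],s["tvec"],K,None)[0].reshape(-1,2)
def cast(s,uv,z):
    R=cv2.Rodrigues(np.array(s["rvec"]))[0]; c=-R.T@s["tvec"]
    uv=np.array(uv,float).reshape(-1,2)
    d=np.c_[(uv[:,0]-s["cx"])/s["fx"],(uv[:,1]-s["cy"])/s["fy"],np.ones(len(uv))]@R
    return c+d*((z-c[2])/d[:,2])[:,None]
def blobs(s,lo,hi,amin=15):
    h=cv2.cvtColor(s["image"],cv2.COLOR_RGB2HSV)
    m=cv2.inRange(h,np.array(lo),np.array(hi))
    cs=cv2.findContours(m,cv2.RETR_EXTERNAL,cv2.CHAIN_APPROX_NONE)[0]
    return [c for c in cs if cv2.contourArea(c)>=amin]
E
python3 - <<'E'
import pickle;from h import *
d=pickle.load(open("s0.pkl","rb"))
for n in d:
    s=d[n];print(n,"tcp px",proj(s,[[.137,.61,.206],[0,0,0],[.5,0,0]]).round(1))
    R=cv2.Rodrigues(s["rvec"])[0];print("cam",-R.T@s["tvec"])
    for nm,lo,hi in [("blue",(100,120,60),(125,255,255)),("green",(65,80,60),(90,255,255)),("yellow",(22,180,100),(32,255,255)),("red",(0,120,60),(10,255,255))]:
        for c in blobs(s,lo,hi):
            r=cv2.minAreaRect(c)
            z={"red":.06}.get(nm,.022)
            print(nm,"area",cv2.contourArea(c),np.round(r[0],1),np.round(r[1],1),round(r[2],1),"bbox",cv2.boundingRect(c),"world",cast(s,r[0],z)[0].round(4), "corners",cast(s,cv2.boxPoints(r),z)[:,:2].round(3).tolist())
s=d["top"];im=s["image"]
cv2.imwrite("pics/topA.png",cv2.resize(im[140:300,145:305,::-1],None,fx=3.7,fy=3.7,interpolation=cv2.INTER_NEAREST))
cv2.imwrite("pics/topB.png",cv2.resize(im[210:290,300:420,::-1],None,fx=6,fy=6,interpolation=cv2.INTER_NEAREST))
s=d["scene"];im=s["image"]
cv2.imwrite("pics/scA.png",cv2.resize(im[130:290,220:440,::-1],None,fx=3.6,fy=3.6,interpolation=cv2.INTER_NEAREST))
E
```

```text
scene tcp px [[608.6  78.3]
 [357.4  89.6]
 [323.  206. ]]
cam [1.28564764 0.15885927 0.84220996]
blue area 667.0 [453.1 366.4] [43.5 30.1] 23.0 bbox (434, 344, 46, 39) world [0.8485 0.3066 0.022 ] corners [[0.868, 0.263], [0.811, 0.28], [0.828, 0.351], [0.884, 0.331]]
blue area 4328.0 [230.3 239.4] [66.6 81.1] 22.8 bbox (186, 203, 89, 77) world [ 0.661  -0.1693  0.022 ] corners [[0.744, -0.241], [0.522, -0.256], [0.571, -0.092], [0.776, -0.098]]
blue area 326.5 [456.3  26.7] [ 8.4 56.4] 13.0 bbox (449, 0, 18, 55) world [-0.4319  0.2791  0.022 ] corners [[-0.238, 0.251], [-0.669, 0.282], [-0.659, 0.312], [-0.232, 0.277]]
blue area 432.0 [285.7  17.7] [36.6 19.3] 86.7 bbox (275, 0, 21, 37) world [-0.3665 -0.3231  0.022 ] corners [[-0.5, -0.401], [-0.525, -0.332], [-0.247, -0.253], [-0.225, -0.315]]
blue area 198.5 [216.   10.8] [23.1 10.2] 81.9 bbox (210, 0, 13, 23) world [-0.3638 -0.588   0.022 ] corners [[-0.444, -0.645], [-0.464, -0.612], [-0.289, -0.535], [-0.271, -0.566]]
green area 4349.0 [500.  242.1] [76.3 64.9] 12.0 bbox (460, 203, 74, 79) world [0.5416 0.3959 0.022 ] corners
[... 4384 characters left out ...]
, -0.313]]
yellow area 143.5 [225.7 152.9] [15.7 18.3] 63.4 bbox (218, 143, 20, 21) world [0.6984 0.2736 0.022 ] corners [[0.706, 0.308], [0.732, 0.262], [0.69, 0.239], [0.665, 0.285]]
red area 114.0 [365.8 243.6] [11.5 11.7] 21.8 bbox (359, 237, 14, 14) world [ 0.4403 -0.1315  0.06  ] corners [[0.431, -0.111], [0.461, -0.123], [0.45, -0.152], [0.42, -0.14]]
red area 128.0 [240.  240.5] [11. 14.] 90.0 bbox (233, 235, 15, 12) world [0.4429 0.2122 0.06  ] corners [[0.458, 0.232], [0.458, 0.194], [0.428, 0.192], [0.428, 0.231]]
red area 216.0 [279.9 190.6] [10.4 23.6] 5.7 bbox (274, 179, 13, 24) world [0.583  0.1079 0.06  ] corners [[0.551, 0.125], [0.618, 0.12], [0.615, 0.091], [0.549, 0.096]]
```

View pics/topA.png

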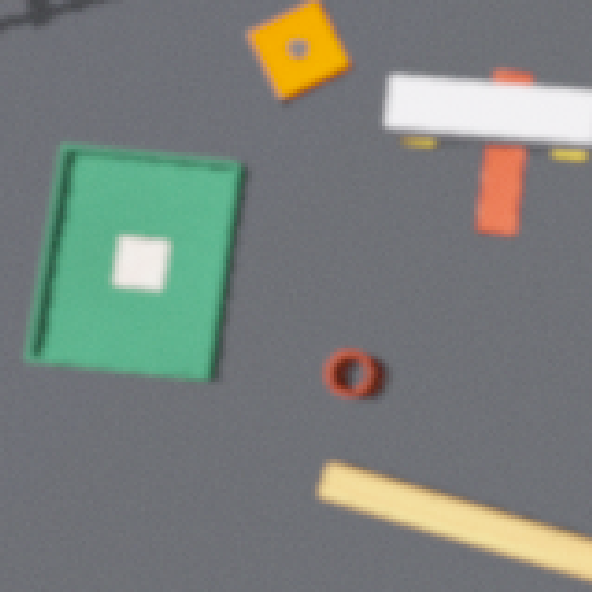

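View pics/topB.png

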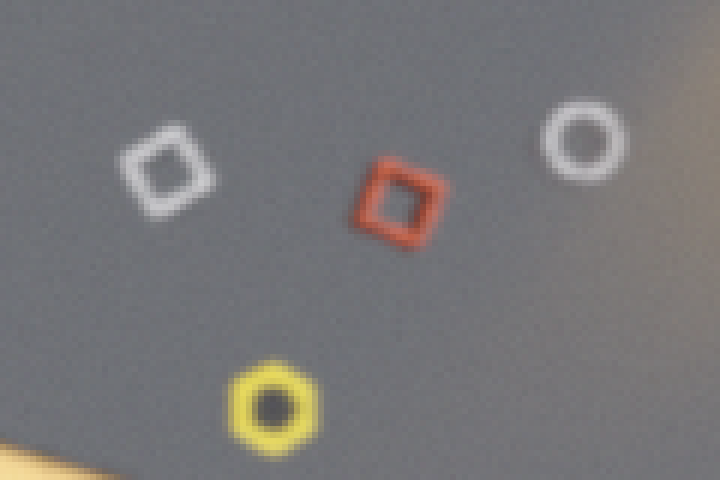

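View pics/scA.png

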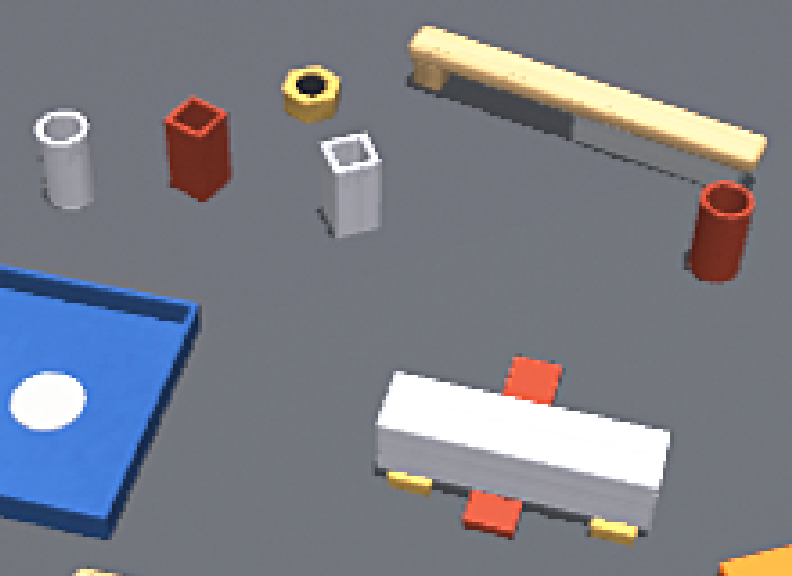

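```bash
python3 - <<'E'
import pickle;from h import *
d=pickle.load(open("s0.pkl","rb"))
def rep(s,roi,lo,hi,z,k=1,tag=""):
    x0,y0,x1,y1=roi;im=cv2.resize(s["image"][y0:y1,x0:x1],None,fx=4,fy=4,interpolation=cv2.INTER_CUBIC)
    h=cv2.cvtColor(im,cv2.COLOR_RGB2HSV);m=cv2.inRange(h,np.array(lo),np.array(hi))
    cs=cv2.findContours(m,cv2.RETR_EXTERNAL,cv2.CHAIN_APPROX_NONE)[0]
    for c in sorted(cs,key=cv2.contourArea)[-k:]:
        p=(c.reshape(-1,2)+.5)/4-.5+[x0,y0]
        w=cast(s,p,z)[:,:2].astype(np.float32)
        r=cv2.minAreaRect(w*1000); (cx,cy),rad=cv2.minEnclosingCircle(w*1000)
        e=cv2.boxPoints(r);a=e[1]-e[0];b=e[2]-e[1];L=a if np.linalg.norm(a)>np.linalg.norm(b) else b
        print(tag,"rect c",np.round(r[0],1),"size",np.round(r[1],1),"long-ang",round(np.degrees(np.arctan2(L[1],L[0])),1),"circ",round(cx,1),round(cy,1),round(rad,1))
t=d["top"];s=d["scene"]
W=((0,0,150),(180,50,255)); RD=((0,100,60),(12,255,255))
rep(t,(316,225,342,252),*W,.06,tag="sq bright")
rep(t,(385,222,410,246),*W,.06,tag="rd bright")
rep(t,(350,228,382,260),*RD,.06,tag="sq primed")
rep(t,(225,228,256,254),*RD,.06,tag="rd primed")
rep(t,(262,150,300,210),*RD,.008,k=2,tag="flat")
rep(t,(240,150,315,190),*W,.05,tag="tube")
for nm,roi,lo,hi in [("blue",(340,130,415,210),(100,120,60),(125,255,255)),("green",(140,170,220,250),(65,70,60),(95,255,255)),("yellow",(420,172,490,250),(20,120,100),(35,255,255))]:
    rep(t,roi,lo,hi,.022,tag=nm)
rep(t,(360,160,392,186),*W,.004,tag="disc");rep(t,(170,200,196,224),*W,.004,tag="sqmark");rep(t,(440,185,464,238),*W,.004,tag="barmark")
rep(s,(215,228,250,254),*W,.004,tag="S disc");rep(s,(480,228,515,256),*W,.004,tag="S sqmark");rep(s,(145,165,180,215),(0,0,150),(180,90,255),.004,tag="S bar")
rep(s,(315,222,410,285),*RD,.008,k=2,tag="S flat")
# tops in scene, manual px from crop (x/3.6+220, y/3.6+130)
for n,p in {"rb":(62,126),"sp":(197,117),"sb":(350,151),"rp":(726,200)}.items():
    print("S",n,cast(s,[p[0]/3.6+219.6,p[1]/3.6+129.6],.06)[0][:2].round(4))
print("S tube top corners",cast(s,np.array([[397,373],[668,432],[657,475],[378,420]])/3.6+[219.6,129.6],.05)[:,:2].round(4).tolist())
E
```

```text
sq bright rect c [453.6 -25.9] size [36.2 36.7] long-ang -57.6 circ 453.8 -26.3 22.5
rd bright rect c [ 470.8 -217.5] size [37.9 36.5] long-ang 89.5 circ 470.8 -217.5 19.5
sq primed rect c [ 440.5 -132.2] size [34.5 34.2] long-ang 68.4 circ 439.9 -132.2 21.8
rd primed rect c [443.3 211.9] size [34.  42.5] long-ang -89.0 circ 441.8 212.2 21.6
flat rect c [683.9 106.6] size [31.2  9.2] long-ang 87.4 circ 683.1 106.7 15.6
flat rect c [591.9 113.3] size [33.5 72. ] long-ang -4.5 circ 592.1 112.9 37.6
tube rect c [647.5 117.8] size [167.7  49.5] long-ang 85.6 circ 646.5 117.9 85.1
blue rect c [ 650.9 -169.3] size [141.2 172.8] long-ang -2.0 circ 651.0 -169.4 108.5
green rect c [528.3 391.6] size [146.8 172.6] long-ang -5.1 circ 528.5 391.9 109.9
yellow rect c [ 538.3 -385.6] size [146.6 174.1] long-ang -0.2 circ 538.4 -385.5 110.6
disc rect c [ 652.6 -170.3] size [45.3 46. ] long-ang -88.9 circ 652.3 -170.3 23.4
sqmark rect c [528.9 394.2] size [43.6 42.9] long-ang 84.7 circ 529.0 394.5 27.5
barmark rect c [ 538.5 -387. ] size [ 16.2 107.3] long-ang -1.1 circ 538.5 -387.2 53.6
S disc rect c [ 649.6 -170.2] size [45.1 43.8] long-ang 54.9 circ 649.8 -170.2 22.8
S sqmark rect c [525.9 393.9] size [40.6 41.1] long-ang -5.0 circ 526.2 393.6 27.2
S bar rect c [ 536.2 -386.8] size [ 20.2 112.3] long-ang -0.2 circ 536.2 -385.8 56.2
S flat rect c [676.4 107.5] size [32.2 27.9] long-ang 86.2 circ 676.6 107.5 19.7
S flat rect c [572.4 115.5] size [31.2 34.2] long-ang -4.1 circ 572.9 115.4 21.8
S rb [ 0.4681 -0.2165]
S sp [ 0.4399 -0.1322]
S sb [ 0.4502 -0.026 ]
S rp [0.4429 0.2158]
S tube top corners [[0.6205, 0.04], [0.6298, 0.1985], [0.6616, 0.1955], [0.6572, 0.0365]]
```

```bash
cat >> h.py <<'E'
from scipy.spatial.transform import Rotation as Rn
def go(st,p,ang,tag=""):
    """tool-unit shift and turn to reach p, tool down, jaw axis at ang deg (mod 180)"""
    R=Rn.from_quat(st["tool_rot"]); M=R.as_matrix()
    sh=M.T@(np.array(p)-st["tcp_pos"])/.025
    best=None
    for k in (0,180):
        a=np.radians(ang+k);y=np.array([np.cos(a),np.sin(a),0]);x=np.array([0,0,-1.]);z=np.cross(x,y)
        r=(R.inv()*Rn.from_matrix(np.c_[x,y,z])).as_rotvec()
        if best is None or np.linalg.norm(r)<np.linalg.norm(best):best=r
    print(tag,"shift",sh.round(2),"turn",(np.degrees(best)/5).round(2))
def st0(st):
    M=Rn.from_quat(st["tool_rot"]).as_matrix()
    print("t",round(st["t"],2),"tcp",st["tcp_pos"].round(4),"q6",st["q"][5].round(2),"gap",round(st["finger_gap"]*85.4,1),"jaw",np.degrees(np.arctan2(M[1,1],M[0,1])).round(1),"toolx",M[:,0].round(3),"toolz",M[:,2].round(3),"F",st["force"].round(1))
E
python3 - <<'E'
from station import manip;from h import *
s=manip.sense();st0(s)
go(s,(.4425,.2155,.15),90,"rp above jaw90"); go(s,(.4425,.2155,.15),60,"60")
E
```

```text
t 0.1 tcp [0.1372 0.609  0.2054] q6 -0.18 gap 85.6 jaw 77.3 toolx [-0.001 -0.002 -1.   ] toolz [ 0.976 -0.22  -0.   ] F [-0.2 -0.   0.3]
rp above jaw90 shift [  2.24 -12.66  15.38] turn [-2.54 -0.01  0.02]
60 shift [  2.24 -12.66  15.38] turn [ 3.46 -0.    0.02]
```

>>> carry_out(commands=[[[0.2,-1.3,1.5,-0.5,0,0,60],[0.5,-2.5,3,-1,0,0,60],[0.8,-3.8,4.6,-1.5,0,0,60],[1,-5,6.1,-2,0,0,60],[1.2,-6.3,7.7,-2.54,0,0,60]]], force=50)

```text
t: 0.6
tcp_pos: [0.2899, 0.4136, 0.176]
tool_rot: [-0.001, 0.707, 0.001, 0.707]
force: [-0.3, -0.5, 0.2]
finger_gap: 0.702
```

```bash
cat > n.py <<'E'
import sys;from station import manip;from h import *
s=manip.sense();st0(s)
a=list(map(float,sys.argv[1:]))
for i in range(0,len(a),4): go(s,a[i:i+3],a[i+3],str(a[i:i+4]))
E
python3 n.py .4425 .2155 .15 90
```

```text
t 0.6 tcp [0.2899 0.4136 0.176 ] q6 -0.84 gap 59.9 jaw 90.1 toolx [-0. -0. -1.] toolz [ 1.     0.002 -0.   ] F [-0.3 -0.5  0.2]
[0.4425, 0.2155, 0.15, 90.0] shift [ 1.04 -7.94  6.09] turn [ 0.03 -0.    0.  ]
```

>>> carry_out(commands=[[[0.2,-1.6,1.2,0,0,0,60],[0.4,-3.2,2.4,0,0,0,60],[0.6,-4.8,3.6,0,0,0,60],[0.8,-6.4,4.9,0,0,0,60],[1,-7.9,6.1,0,0,0,60]]])

```text
t: 1.1
tcp_pos: [0.4421, 0.2167, 0.1513]
tool_rot: [0.0, 0.707, -0.0, 0.707]
force: [0.8, 1.3, 0.1]
finger_gap: 0.703
```

```bash
python3 n.py .4425 .2155 .022 90
```

```text
t 1.1 tcp [0.4421 0.2167 0.1513] q6 -1.34 gap 60.1 jaw 90.0 toolx [-0.  0. -1.] toolz [ 1. -0. -0.] F [0.8 1.3 0.1]
[0.4425, 0.2155, 0.022, 90.0] shift [ 5.17 -0.05  0.02] turn [-0. -0. -0.]
```

>>> carry_out(commands=[[[1.2,0,0,0,0,0,60],[2.4,0,0,0,0,0,60],[3.6,0,0,0,0,0,60],[4.6,0,0,0,0,0,60],[5.15,0,0,0,0,0,60]]])

```text
t: 1.6
tcp_pos: [0.44, 0.218, 0.0207]
tool_rot: [-0.0, 0.708, -0.0, 0.706]
force: [-0.3, 0.3, -0.3]
finger_gap: 0.703
```

>>> carry_out(commands=[[[0,0,0,0,0,0,25],[0,0,0,0,0,0,25],[0,0,0,0,0,0,25],[0,0,0,0,0,0,25],[0,0,0,0,0,0,25]]], force=50)

```text
t: 2.1
tcp_pos: [0.4416, 0.2186, 0.0235]
tool_rot: [0.0, 0.707, 0.0, 0.708]
force: [-0.4, 0.4, -2.3]
finger_gap: 0.366
```

```bash
python3 n.py .685 -.171 .15 88
```

```text
t 2.1 tcp [0.4416 0.2186 0.0235] q6 -1.34 gap 31.3 jaw 90.0 toolx [ 0.001  0.    -1.   ] toolz [ 1.    -0.     0.001] F [-0.4  0.4 -2.3]
[0.685, -0.171, 0.15, 88.0] shift [ -5.05 -15.58   9.74] turn [ 0.4   0.01 -0.  ]
```

>>> carry_out(commands=[[[-1,0,0,0,0,0,25],[-2,0,0,0,0,0,25],[-3,0,0,0,0,0,25],[-4,-0.5,0.3,0,0,0,25],[-5,-1,0.6,0,0,0,25]]])

```text
t: 2.6
tcp_pos: [0.4558, 0.1934, 0.1492]
tool_rot: [-0.0, 0.707, 0.0, 0.707]
force: [0.5, 0.1, -3.2]
finger_gap: 0.365
```

```bash
cat > look.py <<'E'
import sys;from station import manip;from h import *
n,cam=sys.argv[1],sys.argv[2];x0,y0,x1,y1=map(int,sys.argv[3:7])
im=manip.snapshot(cam)["image"][y0:y1,x0:x1,::-1]
f=min(800/(x1-x0),600/(y1-y0))
cv2.imwrite(f"pics/{n}.png",cv2.resize(im,None,fx=f,fy=f,interpolation=cv2.INTER_AREA if f<1 else cv2.INTER_LINEAR));print("scale",f)
E
python3 look.py a1 scene 300 50 560 300; python3 n.py .685 -.171 .15 88
```

```text
scale 2.4
t 2.65 tcp [0.4604 0.1924 0.153 ] q6 -1.4 gap 31.4 jaw 90.0 toolx [ 0.01  0.   -1.  ] toolz [1.   0.   0.01] F [ 2.6 -1.   0.2]
[0.685, -0.171, 0.15, 88.0] shift [  0.2  -14.54   8.98] turn [ 0.4   0.11 -0.01]
```

View pics/a1.png

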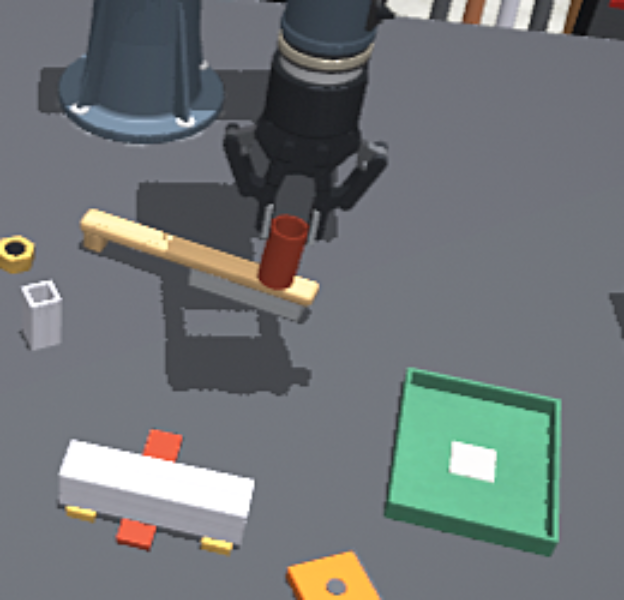

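The pipe is held between the pads, hanging over the wooden bar, with its top near (288,228) and bottom near (277,278) in the crop. I'll check whether it sits centred in the pads.

```bash
python3 - <<'E'
import pickle;from h import *
s=pickle.load(open("s0.pkl","rb"))["scene"]
for p in ([.458,.193,.188],[.458,.193,.128],[.472,.193,.188],[.472,.193,.128],[.458,.193,.173]): print(p,((proj(s,p)[0]-[300,50])*2.4).round(0))
E
```

```text
[0.458, 0.193, 0.188] [286. 226.]
[0.458, 0.193, 0.128] [276. 278.]
[0.472, 0.193, 0.188] [285. 236.]
[0.472, 0.193, 0.128] [275. 288.]
[0.458, 0.193, 0.173] [283. 239.]
```

>>> carry_out(commands=[[[0,-1.4,0.9,0,0,0,25],[0,-2.8,1.8,0.1,0,0,25],[0,-4.2,2.7,0.2,0,0,25],[0,-5.7,3.6,0.3,0,0,25],[0,-7.2,4.5,0.4,0,0,25]]])

```text
t: 3.15
tcp_pos: [0.5689, 0.0124, 0.1475]
tool_rot: [0.013, 0.707, -0.012, 0.707]
force: [0.5, 0.3, -2.9]
finger_gap: 0.365
```

```bash
python3 n.py .685 -.171 .15 88
```

```text
t 3.15 tcp [0.5689 0.0124 0.1475] q6 -1.71 gap 31.2 jaw 88.0 toolx [-0.  0. -1.] toolz [ 0.999 -0.035 -0.   ] F [ 0.5  0.3 -2.9]
[0.685, -0.171, 0.15, 88.0] shift [-0.11 -7.17  4.9 ] turn [-0.01 -0.01 -0.  ]
```

>>> carry_out(commands=[[[0,-1.8,1.2,0,0,0,25],[0,-3.5,2.4,0,0,0,25],[0,-5.2,3.5,0,0,0,25],[0,-6.5,4.4,0,0,0,25],[0,-7.2,4.9,0,0,0,25]]])

```text
t: 3.65
tcp_pos: [0.6866, -0.175, 0.1471]
tool_rot: [0.013, 0.706, -0.014, 0.708]
force: [-0.4, -0.9, -1.3]
finger_gap: 0.367
```

>>> carry_out(commands=[[[0.5,0,0,0,0,0,25],[1.5,0,0,0,0,0,25],[2.5,0,0,0,0,0,25],[3.4,0,0,0,0,0,25],[4,0,0,0,0,0,25]]])

```text
t: 4.15
tcp_pos: [0.6821, -0.1684, 0.0446]
tool_rot: [0.013, 0.709, -0.011, 0.705]
force: [-0.1, 0.1, -1.7]
finger_gap: 0.369
```

```bash
python3 n.py .685 -.171 .0285 88
```

```text
t 4.15 tcp [ 0.6821 -0.1684  0.0446] q6 -1.94 gap 31.5 jaw 88.0 toolx [-0.005  0.003 -1.   ] toolz [ 0.999 -0.034 -0.005] F [-0.1  0.1 -1.7]
[0.685, -0.171, 0.0285, 88.0] shift [ 0.64 -0.1   0.12] turn [ 0.01 -0.06 -0.03]
```

>>> carry_out(commands=[[[0.3,0,0,0,0,0,25],[0.5,0,0,0,0,0,25],[0.55,0,0,0,0,0,25],[0.55,0,0,0,0,0,25],[0.55,0,0,0,0,0,25]]])

```text
t: 4.65
tcp_pos: [0.6856, -0.171, 0.0353]
tool_rot: [0.012, 0.706, -0.013, 0.708]
force: [-0.1, 0.3, -1.7]
finger_gap: 0.366
```

```bash
python3 n.py .685 -.171 .028 88
```

```text
t 4.65 tcp [ 0.6856 -0.171   0.0353] q6 -1.94 gap 31.2 jaw 88.0 toolx [ 0.002 -0.001 -1.   ] toolz [ 0.999 -0.035  0.002] F [-0.1  0.3 -1.7]
[0.685, -0.171, 0.028, 88.0] shift [ 0.29  0.   -0.02] turn [-0.    0.02  0.01]
```

>>> carry_out(commands=[[[0.1,0,0,0,0,0,25],[0.2,0,0,0,0,0,25],[0.28,0,0,0,0,0,25],[0.28,0,0,0,0,0,25],[0.28,0,0,0,0,0,25]]])

```text
t: 5.15
tcp_pos: [0.6848, -0.1707, 0.027]
tool_rot: [0.012, 0.707, -0.012, 0.707]
force: [-0.2, -0.4, -1.6]
finger_gap: 0.366
```

>>> carry_out(commands=[[[0.03,0,0,0,0,0,25],[0.03,0,0,0,0,0,25],[0.03,0,0,0,0,0,50],[0.03,0,0,0,0,0,50],[0.03,0,0,0,0,0,50]]])

```text
t: 5.65
tcp_pos: [0.6849, -0.1707, 0.0263]
tool_rot: [0.012, 0.707, -0.012, 0.707]
force: [-0.4, 0.2, 0.4]
finger_gap: 0.583
```

>>> carry_out(commands=[[[0,0,0,0,0,0,50],[-0.8,0,0,0,0,0,50],[-1.8,0,0,0,0,0,50],[-3,0,0,0,0,0,60],[-4.5,0,0,0,0,0,60]]])

```text
t: 6.15
tcp_pos: [0.6836, -0.1703, 0.1383]
tool_rot: [0.013, 0.708, -0.012, 0.706]
force: [0.9, -0.5, 1.0]
finger_gap: 0.695
```

```bash
python3 look.py a2 scene 150 80 450 300; python3 n.py .4695 -.2175 .14 88
```

```text
scale 2.6666666666666665
t 6.2 tcp [ 0.6884 -0.1721  0.147 ] q6 -1.94 gap 60.2 jaw 88.0 toolx [ 0.01  -0.004 -1.   ] toolz [ 0.999 -0.035  0.01 ] F [ 1.8 -0.7  4.2]
[0.4695, -0.2175, 0.14, 88.0] shift [ 0.2  -2.12 -8.69] turn [0.   0.12 0.04]
```

View pics/a2.png

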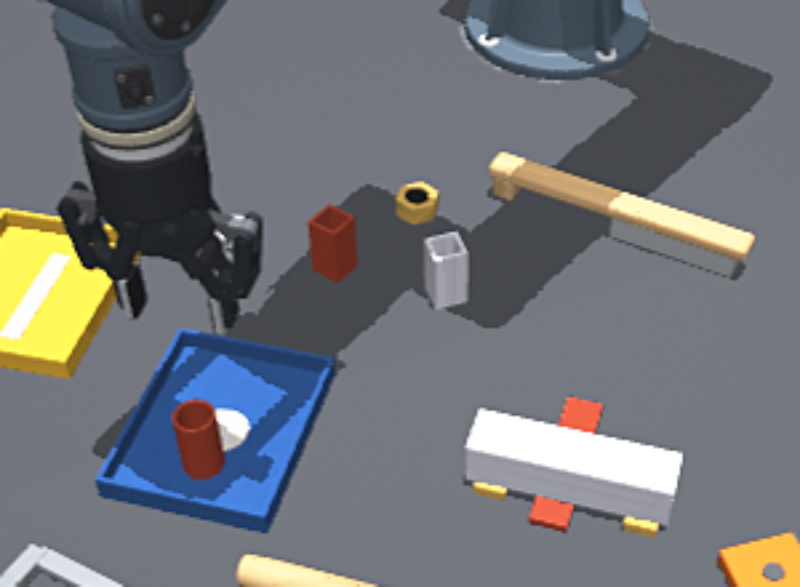

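The red-brown pipe stands upright in the blue tray, base near (200,465), just in front of the disc. Next is the bright round.

>>> carry_out(commands=[[[0,-0.4,-1.5,0,0,0,60],[0,-0.8,-3.3,0,0,0,60],[0,-1.3,-5.2,0,0,0,60],[0,-1.8,-7.2,0,0,0,60],[0,-2.1,-8.6,0,0,0,60]]])

```text
t: 6.7
tcp_pos: [0.4652, -0.2155, 0.1389]
tool_rot: [0.013, 0.707, -0.012, 0.707]
force: [-0.6, -0.8, 0.0]
finger_gap: 0.704
```

```bash
python3 n.py .4695 -.2175 .022 88
```

```text
t 6.7 tcp [ 0.4652 -0.2155  0.1389] q6 -2.19 gap 60.1 jaw 88.0 toolx [-0.001  0.    -1.   ] toolz [ 0.999 -0.035 -0.001] F [-0.6 -0.8  0. ]
[0.4695, -0.2175, 0.022, 88.0] shift [ 4.68 -0.08  0.18] turn [-0.   -0.01 -0.  ]
```

>>> carry_out(commands=[[[1,-0.1,0.15,0,0,0,60],[2.1,-0.1,0.15,0,0,0,60],[3.3,-0.1,0.15,0,0,0,60],[4.2,-0.1,0.15,0,0,0,60],[4.65,-0.1,0.15,0,0,0,60]]])

```text
t: 7.2
tcp_pos: [0.471, -0.2178, 0.0209]
tool_rot: [0.013, 0.708, -0.012, 0.706]
force: [0.2, -0.4, 0.5]
finger_gap: 0.7
```

>>> carry_out(commands=[[[0,0,0,0,0,0,25],[0,0,0,0,0,0,25],[0,0,0,0,0,0,25],[0,0,0,0,0,0,25],[0,0,0,0,0,0,25]]])

```text
t: 7.7
tcp_pos: [0.4722, -0.2185, 0.0233]
tool_rot: [0.012, 0.707, -0.013, 0.707]
force: [-0.1, 0.7, 0.9]
finger_gap: 0.364
```

>>> carry_out(commands=[[[0,0,0,0,0,0,25],[-1,0,0,0,0,0,25],[-2,0,0,0,0,0,25],[-3,0,0,0,0,0,25],[-4,0,0,0,0,0,25]]])

```text
t: 8.2
tcp_pos: [0.4714, -0.218, 0.1235]
tool_rot: [0.013, 0.707, -0.012, 0.707]
force: [0.5, 0.4, -2.0]
finger_gap: 0.363
```

```bash
python3 look.py a3 scene 150 80 450 300; python3 n.py .615 -.168 .13 88
```

```text
scale 2.6666666666666665
t 8.25 tcp [ 0.4737 -0.2195  0.1272] q6 -2.18 gap 31.5 jaw 88.0 toolx [ 0.006 -0.004 -1.   ] toolz [ 0.999 -0.035  0.006] F [ 0.8 -0.2  1.2]
[0.615, -0.168, 0.13, 88.0] shift [-0.09  2.26  5.58] turn [0.   0.07 0.05]
```

View pics/a3.png

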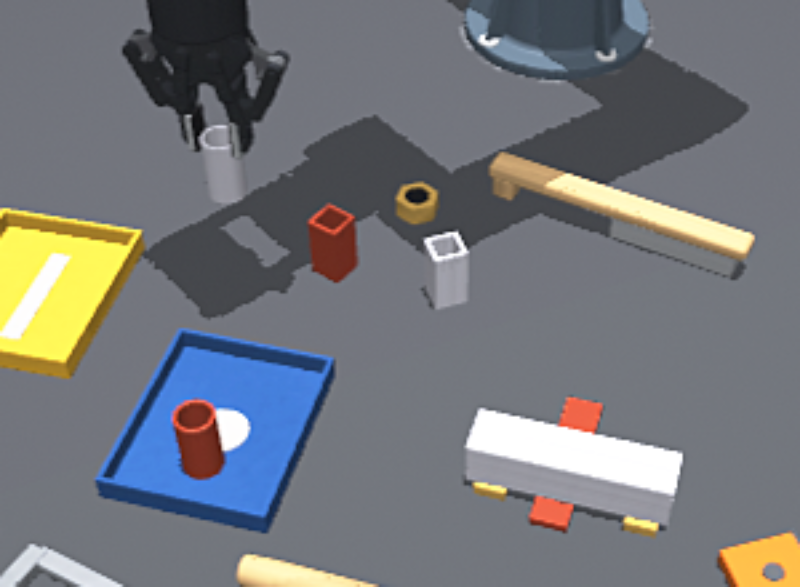

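The silver pipe is held upright in the jaws (222,165), and the red-brown pipe stands still in the tray. I'll place the silver one.

>>> carry_out(commands=[[[0,0.4,1,0,0,0,25],[0,1,2.4,0,0,0,25],[0,1.6,3.8,0,0,0,25],[0,2.1,5,0,0,0,25],[0,2.3,5.5,0,0,0,25]]])

```text
t: 8.75
tcp_pos: [0.6138, -0.1644, 0.122]
tool_rot: [0.012, 0.706, -0.012, 0.708]
force: [-0.8, -0.5, -1.7]
finger_gap: 0.361
```

>>> carry_out(commands=[[[0.4,0,0,0,0,0,25],[1.2,0,0,0,0,0,25],[2.1,0,0,0,0,0,25],[2.8,0,0,0,0,0,25],[3.2,0,0,0,0,0,25]]])

```text
t: 9.25
tcp_pos: [0.6076, -0.1655, 0.0399]
tool_rot: [0.014, 0.709, -0.012, 0.705]
force: [-0.4, -0.1, -1.4]
finger_gap: 0.364
```

>>> carry_out(commands=[[[0,0,0,0,0,0,25],[0,0,0,0,0,0,25],[0,0,0,0,0,0,25],[0,0,0,0,0,0,25],[0,0,0,0,0,0,25]]])

```text
t: 9.75
tcp_pos: [0.6117, -0.1658, 0.0435]
tool_rot: [0.012, 0.707, -0.013, 0.707]
force: [-0.5, 0.9, -1.2]
finger_gap: 0.367
```

```bash
python3 n.py .613 -.168 .027 88
```

```text
t 9.75 tcp [ 0.6117 -0.1658  0.0435] q6 -1.98 gap 31.4 jaw 88.0 toolx [ 0.001 -0.001 -1.   ] toolz [ 0.999 -0.035  0.001] F [-0.5  0.9 -1.2]
[0.613, -0.168, 0.027, 88.0] shift [ 0.66 -0.08  0.05] turn [0.   0.02 0.01]
```

>>> carry_out(commands=[[[0.2,0,0,0,0,0,25],[0.4,0,0,0,0,0,25],[0.6,0,0,0,0,0,25],[0.65,0,0,0,0,0,25],[0.65,0,0,0,0,0,25]]])

```text
t: 10.25
tcp_pos: [0.6112, -0.1656, 0.0273]
tool_rot: [0.012, 0.707, -0.012, 0.707]
force: [-1.2, -0.2, 7.5]
finger_gap: 0.362
```

>>> carry_out(commands=[[[0.03,0,0,0,0,0,25],[0.03,0,0,0,0,0,25],[0.03,0,0,0,0,0,50],[0.03,0,0,0,0,0,50],[0.03,0,0,0,0,0,50]]])

```text
t: 10.75
tcp_pos: [0.6111, -0.1656, 0.0252]
tool_rot: [0.012, 0.707, -0.012, 0.707]
force: [-0.1, -0.3, 0.3]
finger_gap: 0.585
```

>>> carry_out(commands=[[[0,0,0,0,0,0,50],[-0.8,0,0,0,0,0,50],[-1.8,0,0,0,0,0,50],[-3,0,0,0,0,0,60],[-4.5,0,0,0,0,0,60]]])

```text
t: 11.25
tcp_pos: [0.6101, -0.1651, 0.1376]
tool_rot: [0.013, 0.708, -0.012, 0.706]
force: [0.2, -0.3, 0.4]
finger_gap: 0.702
```

```bash
python3 n.py .440 -.1325 .14 68.4 .440 -.1325 .14 -21.6
```

```text
t 11.25 tcp [ 0.6101 -0.1651  0.1376] q6 -1.98 gap 60.0 jaw 88.0 toolx [-0.003  0.002 -1.   ] toolz [ 0.999 -0.035 -0.003] F [ 0.2 -0.3  0.4]
[0.44, -0.1325, 0.14, 68.4] shift [-0.07  1.07 -6.85] turn [ 3.92 -0.04 -0.01]
[0.44, -0.1325, 0.14, -21.6] shift [-0.07  1.07 -6.85] turn [-14.08  -0.02  -0.04]
```

>>> carry_out(commands=[[[0,0.2,-1,0.8,0,0,55],[0,0.4,-2.5,1.6,0,0,55],[0,0.7,-4.2,2.4,0,0,55],[0,0.9,-5.8,3.2,0,0,55],[0,1.1,-6.8,3.9,0,0,55]]])

```text
t: 11.75
tcp_pos: [0.4387, -0.1308, 0.1378]
tool_rot: [0.133, 0.696, -0.133, 0.693]
force: [0.5, -0.9, -0.5]
finger_gap: 0.641
```

```bash
python3 look.py a4 scene 150 80 450 300; python3 n.py .440 -.1325 .022 68.4
```

```text
scale 2.6666666666666665
t 11.8 tcp [ 0.4344 -0.1286  0.1374] q6 -1.73 gap 55.3 jaw 68.2 toolx [-0.009  0.005 -1.   ] toolz [ 0.929 -0.371 -0.01 ] F [-4.1  1.9 -1.2]
[0.44, -0.1325, 0.022, 68.4] shift [ 4.61 -0.07  0.31] turn [-0.03 -0.12 -0.01]
```

View pics/a4.png

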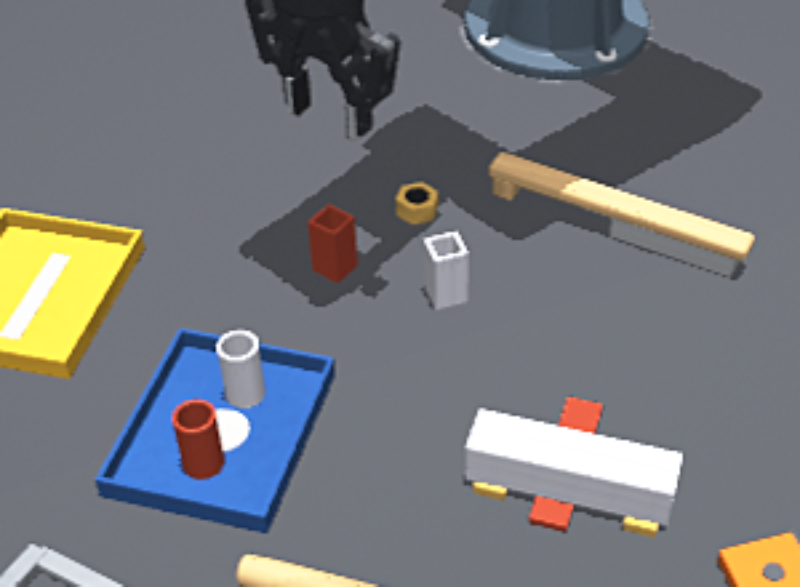

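Both pipes stand in the blue tray, bases near (243,395) and (200,465). I'll descend on the primed square.

>>> carry_out(commands=[[[0.8,-0.05,0.1,0,0,0,55],[2,-0.05,0.1,0,0,0,55],[3.2,-0.05,0.1,0,0,0,55],[4.2,-0.05,0.1,0,0,0,55],[4.6,-0.05,0.1,0,0,0,55]]])

```text
t: 12.3
tcp_pos: [0.4434, -0.1339, 0.0212]
tool_rot: [0.132, 0.696, -0.132, 0.694]
force: [-0.1, 0.5, 0.5]
finger_gap: 0.638
```

>>> carry_out(commands=[[[0,0,0,0,0,0,20],[0,0,0,0,0,0,20],[0,0,0,0,0,0,20],[0,0,0,0,0,0,20],[0,0,0,0,0,0,20]]])

```text
t: 12.8
tcp_pos: [0.4445, -0.1345, 0.0238]
tool_rot: [0.132, 0.694, -0.132, 0.695]
force: [-0.4, 0.9, -1.2]
finger_gap: 0.333
```

>>> carry_out(commands=[[[0,0,0,0,0,0,20],[-1,0,0,0,0,0,20],[-2,0,0,0,0,0,20],[-3,0,0,0,0,0,20],[-4,0,0,0,0,0,20]]])

```text
t: 13.3
tcp_pos: [0.4438, -0.1341, 0.1241]
tool_rot: [0.132, 0.695, -0.132, 0.695]
force: [0.7, 0.4, -2.0]
finger_gap: 0.331
```

```bash
python3 n.py .563 .391 .14 84.9 .48 0.04 0.14 84.9
```

```text
t 13.3 tcp [ 0.4438 -0.1341  0.1241] q6 -1.73 gap 28.3 jaw 68.5 toolx [-0.  0. -1.] toolz [ 0.93  -0.367 -0.   ] F [ 0.7  0.4 -2. ]
[0.563, 0.391, 0.14, 84.9] shift [-0.63 21.29 -3.26] turn [-3.28 -0.   -0.  ]
[0.48, 0.04, 0.14, 84.9] shift [-0.64  7.01 -1.21] turn [-3.28 -0.   -0.  ]
```

>>> carry_out(commands=[[[-0.2,0.8,-0.1,-0.6,0,0,20],[-0.4,2.2,-0.3,-1.3,0,0,20],[-0.6,3.9,-0.6,-2,0,0,20],[-0.6,5.6,-0.9,-2.7,0,0,20],[-0.6,7.3,-1.1,-3.3,0,0,20]]])

```text
t: 13.8
tcp_pos: [0.485, 0.0472, 0.1384]
tool_rot: [0.03, 0.707, -0.03, 0.706]
force: [1.0, -0.3, -1.9]
finger_gap: 0.334
```

```bash
python3 n.py .563 .391 .14 84.9
```

```text
t 13.8 tcp [0.485  0.0472 0.1384] q6 -1.62 gap 28.5 jaw 85.1 toolx [-0. -0. -1.] toolz [ 0.996 -0.085 -0.   ] F [ 1.  -0.3 -1.9]
[0.563, 0.391, 0.14, 84.9] shift [-0.06 13.97  1.93] turn [ 0.04 -0.    0.  ]
```

>>> carry_out(commands=[[[0,1.7,0.2,0,0,0,20],[0,3.4,0.4,0,0,0,20],[0,5.1,0.7,0,0,0,20],[0,6.7,0.9,0,0,0,20],[0,8.3,1.1,0,0,0,20]]])

```text
t: 14.3
tcp_pos: [0.5306, 0.2516, 0.138]
tool_rot: [0.031, 0.707, -0.031, 0.706]
force: [0.9, 0.0, -1.4]
finger_gap: 0.338
```

```bash
python3 n.py .563 .391 .14 84.9
```

```text
t 14.3 tcp [0.5306 0.2516 0.138 ] q6 -1.23 gap 28.9 jaw 85.0 toolx [-0.001 -0.    -1.   ] toolz [ 0.996 -0.087 -0.001] F [ 0.9  0.  -1.4]
[0.563, 0.391, 0.14, 84.9] shift [-0.08  5.67  0.81] turn [ 0.02 -0.01  0.  ]
```

>>> carry_out(commands=[[[0,1.6,0.2,0,0,0,20],[0,3.2,0.4,0,0,0,20],[0,4.6,0.6,0,0,0,20],[0,5.4,0.7,0,0,0,20],[0,5.7,0.8,0,0,0,20]]])

```text
t: 14.8
tcp_pos: [0.5627, 0.3923, 0.1376]
tool_rot: [0.03, 0.707, -0.03, 0.706]
force: [-0.1, 0.2, -0.3]
finger_gap: 0.34
```

>>> carry_out(commands=[[[0.4,0,0,0,0,0,20],[1.2,0,0,0,0,0,20],[2.3,0,0,0,0,0,20],[3.3,0,0,0,0,0,20],[3.8,0,0,0,0,0,20]]])

```text
t: 15.3
tcp_pos: [0.561, 0.3871, 0.0398]
tool_rot: [0.03, 0.708, -0.033, 0.704]
force: [-0.0, -0.9, -1.7]
finger_gap: 0.334
```

>>> carry_out(commands=[[[0,0,0,0,0,0,20],[0,0,0,0,0,0,20],[0,0,0,0,0,0,20],[0,0,0,0,0,0,20],[0,0,0,0,0,0,20]]])

```text
t: 15.8
tcp_pos: [0.5639, 0.3905, 0.0443]
tool_rot: [0.031, 0.706, -0.031, 0.707]
force: [1.1, -0.0, -1.4]
finger_gap: 0.332
```

```bash
python3 look.py a5 scene 340 100 600 295; python3 n.py .563 .391 .0275 84.9
```

```text
scale 3.076923076923077
t 15.85 tcp [0.5638 0.3904 0.044 ] q6 -1.04 gap 28.7 jaw 85.0 toolx [ 0.001  0.001 -1.   ] toolz [ 0.996 -0.087  0.001] F [ 0.1 -0.2 -0.9]
[0.563, 0.391, 0.0275, 84.9] shift [ 0.66  0.02 -0.03] turn [ 0.02  0.02 -0.01]
```

View pics/a5.png

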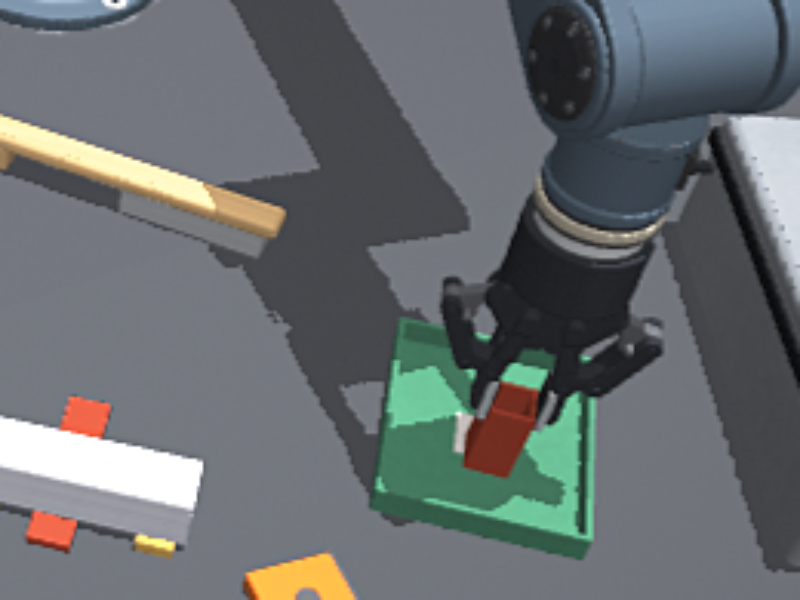

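The primed square is held upright over the front half of the green tray (503,430), clear of the walls and the gray case. I'll lower it.

>>> carry_out(commands=[[[0.2,0,0,0,0,0,20],[0.4,0,0,0,0,0,20],[0.6,0,0,0,0,0,20],[0.65,0,0,0,0,0,20],[0.65,0,0,0,0,0,20]]])

```text
t: 16.35
tcp_pos: [0.5633, 0.39, 0.0275]
tool_rot: [0.031, 0.707, -0.031, 0.706]
force: [-1.0, -1.5, 4.6]
finger_gap: 0.33
```

>>> carry_out(commands=[[[0.03,0,0,0,0,0,20],[0.03,0,0,0,0,0,20],[0.03,0,0,0,0,0,48],[0.03,0,0,0,0,0,48],[0.03,0,0,0,0,0,48]]])

```text
t: 16.85
tcp_pos: [0.5633, 0.3901, 0.0257]
tool_rot: [0.031, 0.707, -0.031, 0.706]
force: [0.1, 0.2, -0.1]
finger_gap: 0.559
```

>>> carry_out(commands=[[[0,0,0,0,0,0,48],[-0.8,0,0,0,0,0,48],[-1.8,0,0,0,0,0,48],[-3,0,0,0,0,0,55],[-4.5,0,0,0,0,0,55]]])

```text
t: 17.35
tcp_pos: [0.5623, 0.3895, 0.1379]
tool_rot: [0.03, 0.708, -0.032, 0.705]
force: [0.3, 0.2, 0.4]
finger_gap: 0.64
```

```bash
python3 n.py .4525 -.026 .14 122.4 .4525 -.026 .14 32.4
```

```text
t 17.35 tcp [0.5623 0.3895 0.1379] q6 -1.04 gap 54.7 jaw 85.0 toolx [-0.003 -0.002 -1.   ] toolz [ 0.996 -0.087 -0.003] F [0.3 0.2 0.4]
[0.4525, -0.026, 0.14, 122.4] shift [ -0.04 -16.94  -2.92] turn [-7.48 -0.04  0.01]
[0.4525, -0.026, 0.14, 32.4] shift [ -0.04 -16.94  -2.92] turn [10.52 -0.02  0.04]
```

>>> carry_out(commands=[[[0,-1,-0.2,1,0,0,55],[0,-2.7,-0.5,2,0,0,55],[0,-4.4,-0.8,3.2,0,0,55],[0,-6.1,-1,4.4,0,0,55],[0,-7.8,-1.3,5.5,0,0,55]]])

```text
t: 17.85
tcp_pos: [0.5137, 0.1973, 0.1387]
tool_rot: [0.199, 0.678, -0.199, 0.679]
force: [0.5, -1.5, 1.7]
finger_gap: 0.646
```

```bash
python3 n.py .4525 -.026 .14 32.4
```

```text
t 17.85 tcp [0.5137 0.1973 0.1387] q6 -0.84 gap 55.2 jaw 57.3 toolx [ 0.001 -0.    -1.   ] toolz [ 0.841 -0.54   0.001] F [ 0.5 -1.5  1.7]
[0.4525, -0.026, 0.14, 32.4] shift [-0.05 -8.84  2.77] turn [ 4.98  0.01 -0.01]
```

>>> carry_out(commands=[[[0,-1.9,0.6,1.1,0,0,55],[0,-3.8,1.2,2.2,0,0,55],[0,-5.8,1.8,3.3,0,0,55],[0,-7.6,2.4,4.4,0,0,55],[0,-8.8,2.75,5,0,0,55]]])

```text
t: 18.35
tcp_pos: [0.453, -0.0265, 0.1387]
tool_rot: [0.342, 0.619, -0.342, 0.619]
force: [0.6, 0.7, -0.6]
finger_gap: 0.642
```

>>> carry_out(commands=[[[0,0,0,0,0,0,55],[0,0,0,0,0,0,55],[0,0,0,0,0,0,55],[0.5,0,0,0,0,0,55],[1,0,0,0,0,0,55]]])

```text
t: 18.85
tcp_pos: [0.4545, -0.0225, 0.1136]
tool_rot: [0.339, 0.62, -0.339, 0.621]
force: [0.1, -0.5, -0.5]
finger_gap: 0.642
```

```bash
python3 look.py a6 scene 200 50 600 300; python3 n.py .4525 -.026 .022 32.4
```

```text
scale 2.0
t 18.9 tcp [ 0.453  -0.0221  0.1119] q6 -0.87 gap 55.0 jaw 32.7 toolx [-0.002  0.001 -1.   ] toolz [ 0.54  -0.842 -0.002] F [-1.  -0.8 -1.5]
[0.4525, -0.026, 0.022, 32.4] shift [ 3.6  -0.1   0.13] turn [ 0.05 -0.02  0.02]
```

View pics/a6.png

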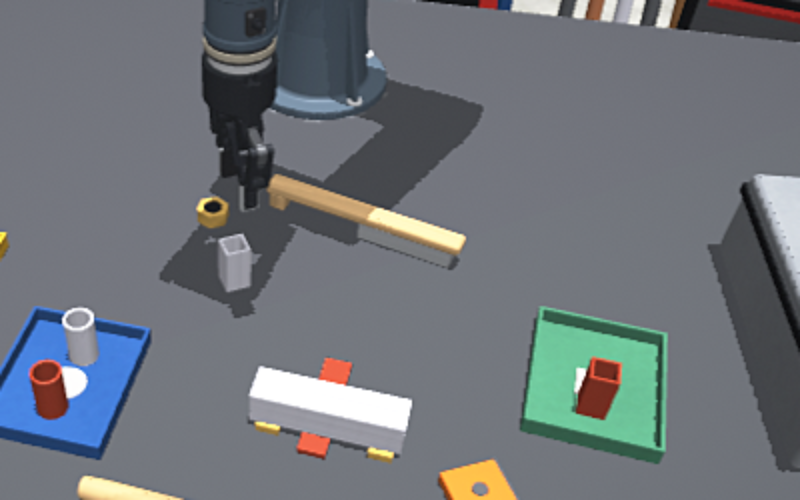

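The primed square stands upright in the green tray (598,390). The gripper is above the bright square (235,262) and clear of the nut and wooden bar. I'll descend.

>>> carry_out(commands=[[[0.6,-0.1,0.12,0,0,0,55],[1.5,-0.1,0.12,0,0,0,55],[2.5,-0.1,0.12,0,0,0,55],[3.3,-0.1,0.12,0,0,0,55],[3.6,-0.1,0.12,0,0,0,55]]])

```text
t: 19.4
tcp_pos: [0.4527, -0.0263, 0.0222]
tool_rot: [0.339, 0.621, -0.34, 0.619]
force: [-0.9, 0.2, 0.2]
finger_gap: 0.639
```

>>> carry_out(commands=[[[0,0,0,0,0,0,20],[0,0,0,0,0,0,20],[0,0,0,0,0,0,20],[0,0,0,0,0,0,20],[0,0,0,0,0,0,20]]])

```text
t: 19.9
tcp_pos: [0.4536, -0.0278, 0.0242]
tool_rot: [0.34, 0.619, -0.34, 0.62]
force: [1.0, 0.3, -0.2]
finger_gap: 0.334
```

>>> carry_out(commands=[[[0,0,0,0,0,0,20],[-1,0,0,0,0,0,20],[-2,0,0,0,0,0,20],[-3,0,0,0,0,0,20],[-4.4,0,0,0,0,0,20]]])

```text
t: 20.4
tcp_pos: [0.4518, -0.0274, 0.1338]
tool_rot: [0.34, 0.621, -0.34, 0.619]
force: [0.6, 0.4, -0.8]
finger_gap: 0.337
```

```bash
python3 n.py .491 .397 .14 84.9
```

```text
t 20.4 tcp [ 0.4518 -0.0274  0.1338] q6 -0.88 gap 28.8 jaw 32.5 toolx [-0.003  0.001 -1.   ] toolz [ 0.537 -0.844 -0.003] F [ 0.6  0.4 -0.8]
[0.491, 0.397, 0.14, 84.9] shift [ -0.24  10.44 -13.48] turn [-1.049e+01 -4.000e-02  1.000e-02]
```

>>> carry_out(commands=[[[-0.2,0.7,-0.9,-0.8,0,0,20],[-0.3,1.7,-2.2,-2,0,0,20],[-0.3,2.8,-3.6,-3.2,0,0,20],[-0.3,3.9,-5,-4.4,0,0,20],[-0.3,5,-6.4,-5.6,0,0,20]]])

```text
t: 20.9
tcp_pos: [0.4723, 0.176, 0.1412]
tool_rot: [0.179, 0.684, -0.179, 0.684]
force: [-0.1, -1.0, -1.3]
finger_gap: 0.336
```

```bash
python3 n.py .491 .397 .14 84.9
```

```text
t 20.9 tcp [0.4723 0.176  0.1412] q6 -0.92 gap 28.7 jaw 60.7 toolx [-0. -0. -1.] toolz [ 0.872 -0.489 -0.   ] F [-0.1 -1.  -1.3]
[0.491, 0.397, 0.14, 84.9] shift [ 0.05  8.08 -3.67] turn [-4.84 -0.    0.  ]
```

>>> carry_out(commands=[[[0,1.8,-0.8,-1.1,0,0,20],[0,3.6,-1.6,-2.2,0,0,20],[0,5.4,-2.5,-3.3,0,0,20],[0,7.1,-3.2,-4.3,0,0,20],[0,8.1,-3.7,-4.84,0,0,20]]])

```text
t: 21.4
tcp_pos: [0.4918, 0.3997, 0.1409]
tool_rot: [0.031, 0.706, -0.031, 0.707]
force: [0.3, -0.4, -0.2]
finger_gap: 0.338
```

>>> carry_out(commands=[[[0.2,0,0,0,0,0,20],[1.2,0,0,0,0,0,20],[2.3,0,0,0,0,0,20],[3.3,0,0,0,0,0,20],[3.8,0,0,0,0,0,20]]])

```text
t: 21.9
tcp_pos: [0.4898, 0.394, 0.0434]
tool_rot: [0.032, 0.708, -0.034, 0.705]
force: [-0.2, -0.5, -2.1]
finger_gap: 0.335
```

>>> carry_out(commands=[[[0,0,0,0,0,0,20],[0,0,0,0,0,0,20],[0,0,0,0,0,0,20],[0,0,0,0,0,0,20],[0,0,0,0,0,0,20]]])

```text
t: 22.4
tcp_pos: [0.4925, 0.3966, 0.0472]
tool_rot: [0.033, 0.706, -0.032, 0.707]
force: [0.0, -1.0, -1.8]
finger_gap: 0.334
```

```bash
python3 look.py a7 scene 340 100 600 295; python3 n.py .491 .397 .0275 84.9
```

```text
scale 3.076923076923077
t 22.45 tcp [0.4924 0.3965 0.047 ] q6 -0.98 gap 28.7 jaw 84.7 toolx [ 0.001  0.001 -1.   ] toolz [ 0.996 -0.093  0.001] F [-0.3  0.4 -1.6]
[0.491, 0.397, 0.0275, 84.9] shift [ 0.78  0.01 -0.06] turn [-0.04  0.01 -0.01]
```

View pics/a7.png

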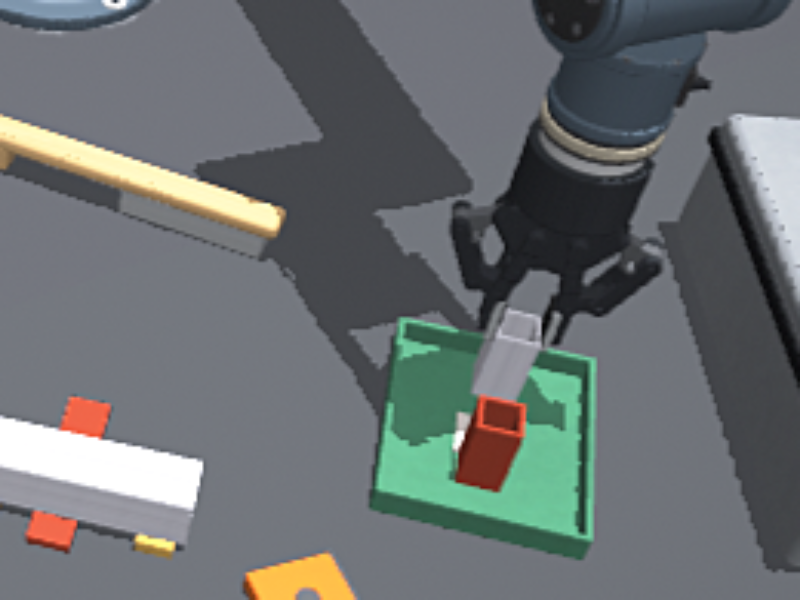

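The bright square hangs over the rear half of the green tray (508,350), clear behind the primed one (492,440).

>>> carry_out(commands=[[[0.2,0,0,0,0,0,20],[0.4,0,0,0,0,0,20],[0.6,0,0,0,0,0,20],[0.75,0,0,0,0,0,20],[0.77,0,0,0,0,0,20]]])

```text
t: 22.95
tcp_pos: [0.4918, 0.396, 0.0281]
tool_rot: [0.032, 0.707, -0.033, 0.706]
force: [-2.4, -2.6, 11.8]
finger_gap: 0.336
```

>>> carry_out(commands=[[[0.03,0,0,0,0,0,20],[0.03,0,0,0,0,0,20],[0.03,0,0,0,0,0,48],[0.03,0,0,0,0,0,48],[0.03,0,0,0,0,0,48]]])

```text
t: 23.45
tcp_pos: [0.4919, 0.3962, 0.0257]
tool_rot: [0.033, 0.706, -0.033, 0.706]
force: [0.3, -0.4, 0.1]
finger_gap: 0.562
```

>>> carry_out(commands=[[[0,0,0,0,0,0,48],[-0.8,0,0,0,0,0,48],[-1.8,0,0,0,0,0,48],[-3,0,0,0,0,0,50],[-4.5,0,0,0,0,0,50]]])

```text
t: 23.95
tcp_pos: [0.4908, 0.3956, 0.138]
tool_rot: [0.032, 0.707, -0.033, 0.705]
force: [-0.2, 0.6, -0.2]
finger_gap: 0.584
```

```bash
python3 n.py .572 .1148 .13 85.7
```

```text
t 23.95 tcp [0.4908 0.3956 0.138 ] q6 -0.98 gap 49.9 jaw 84.7 toolx [-0.003 -0.002 -1.   ] toolz [ 0.996 -0.093 -0.003] F [-0.2  0.6 -0.2]
[0.572, 0.1148, 0.13, 85.7] shift [  0.33 -10.88   4.27] turn [-0.2  -0.04  0.02]
```

>>> carry_out(commands=[[[0,-1.2,0.5,0,0,0,44],[0,-3,1.2,0,0,0,44],[0,-4.8,1.9,0,0,0,44],[0,-6.6,2.5,-0.1,0,0,44],[0,-8.3,3.2,-0.2,0,0,44]]])

```text
t: 24.45
tcp_pos: [0.5522, 0.1804, 0.1384]
tool_rot: [0.026, 0.707, -0.026, 0.706]
force: [0.8, 0.2, -0.3]
finger_gap: 0.511
```

```bash
python3 look.py a8 scene 340 100 600 295; python3 n.py .570 .115 .08 85.7
```

```text
scale 3.076923076923077
t 24.5 tcp [0.5555 0.1736 0.1385] q6 -1.38 gap 44.1 jaw 85.5 toolx [ 0.002 -0.005 -1.   ] toolz [ 0.997 -0.078  0.002] F [ 2.  -2.7 -0.2]
[0.57, 0.115, 0.08, 85.7] shift [ 2.35 -2.28  0.76] turn [-0.04  0.03  0.05]
```

View pics/a8.png

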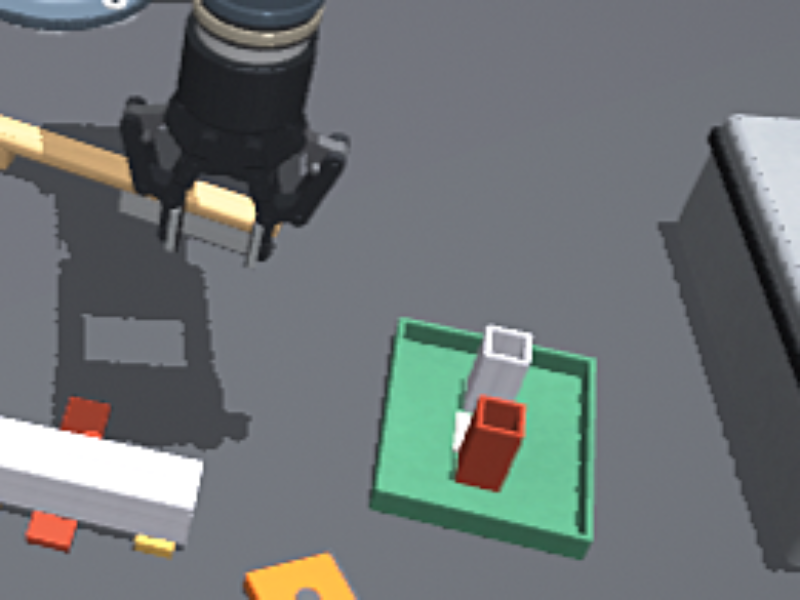

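Both squares stand in the green tray, at (498,370) and (492,440). Now the flat bar.

>>> carry_out(commands=[[[0.3,-0.7,0.2,0,0,0,44],[0.8,-1.4,0.4,0,0,0,44],[1.4,-2,0.6,0,0,0,44],[2,-2.25,0.7,0,0,0,44],[2.3,-2.3,0.75,0,0,0,44]]])

```text
t: 25.0
tcp_pos: [0.5662, 0.1227, 0.0797]
tool_rot: [0.027, 0.707, -0.027, 0.706]
force: [0.6, -0.4, 0.0]
finger_gap: 0.513
```

>>> carry_out(commands=[[[0,0,0,0,0,0,44],[0,0,0,0,0,0,44],[0,0,0,0,0,0,44],[0,0,0,0,0,0,44],[0,0,0,0,0,0,44]]])

```text
t: 25.5
tcp_pos: [0.567, 0.1238, 0.0817]
tool_rot: [0.026, 0.706, -0.026, 0.707]
force: [-0.5, 0.8, 0.4]
finger_gap: 0.517
```

```bash
python3 n.py .570 .115 .012 85.7
```

```text
t 25.5 tcp [0.567  0.1238 0.0817] q6 -1.47 gap 44.2 jaw 85.7 toolx [ 0.001  0.    -1.   ] toolz [ 0.997 -0.075  0.001] F [-0.5  0.8  0.4]
[0.57, 0.115, 0.012, 85.7] shift [ 2.79 -0.34  0.14] turn [ 0.01  0.01 -0.  ]
```

>>> carry_out(commands=[[[0.4,-0.34,0.14,0,0,0,48],[1,-0.34,0.14,0,0,0,48],[1.6,-0.34,0.14,0,0,0,48],[2.1,-0.34,0.14,0,0,0,48],[2.3,-0.34,0.14,0,0,0,48]]])

```text
t: 26.0
tcp_pos: [0.5687, 0.1143, 0.0219]
tool_rot: [0.027, 0.708, -0.027, 0.706]
force: [-0.4, 0.1, -0.2]
finger_gap: 0.562
```

>>> carry_out(commands=[[[0,0,0,0,0,0,48],[0,0,0,0,0,0,48],[0,0,0,0,0,0,48],[0,0,0,0,0,0,48],[0,0,0,0,0,0,48]]])

```text
t: 26.5
tcp_pos: [0.5699, 0.1148, 0.0241]
tool_rot: [0.027, 0.706, -0.027, 0.707]
force: [-0.4, 0.1, 0.2]
finger_gap: 0.566
```

```bash
python3 look.py a9 scene 300 150 460 270; python3 look.py a10 top 220 130 340 220; python3 n.py .570 .115 .004 85.7
```

```text
scale 5.0
scale 6.666666666666667
t 26.6 tcp [0.5698 0.1148 0.024 ] q6 -1.49 gap 47.8 jaw 85.7 toolx [ 0.001  0.    -1.   ] toolz [ 0.997 -0.075  0.001] F [ 1.  -0.3  0.7]
[0.57, 0.115, 0.004, 85.7] shift [0.8  0.01 0.01] turn [-0.    0.01 -0.  ]
```

View pics/a9.png

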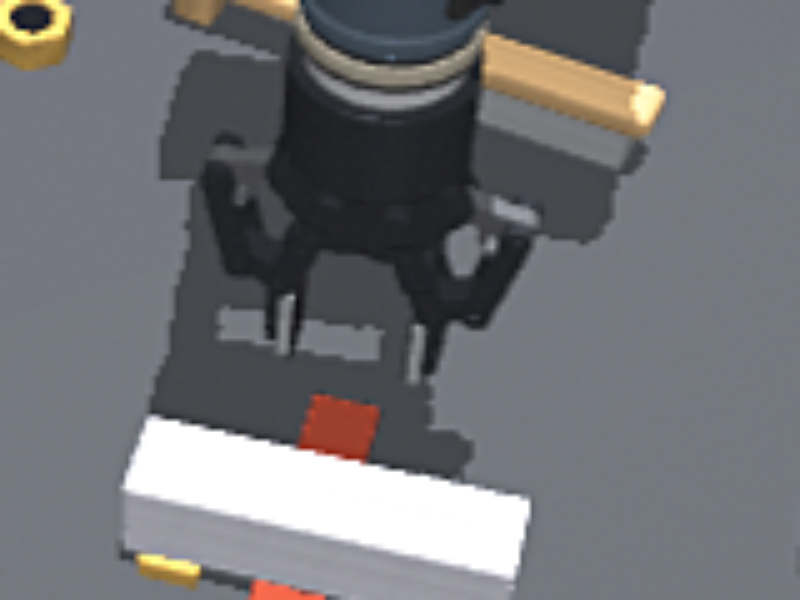

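View pics/a10.png

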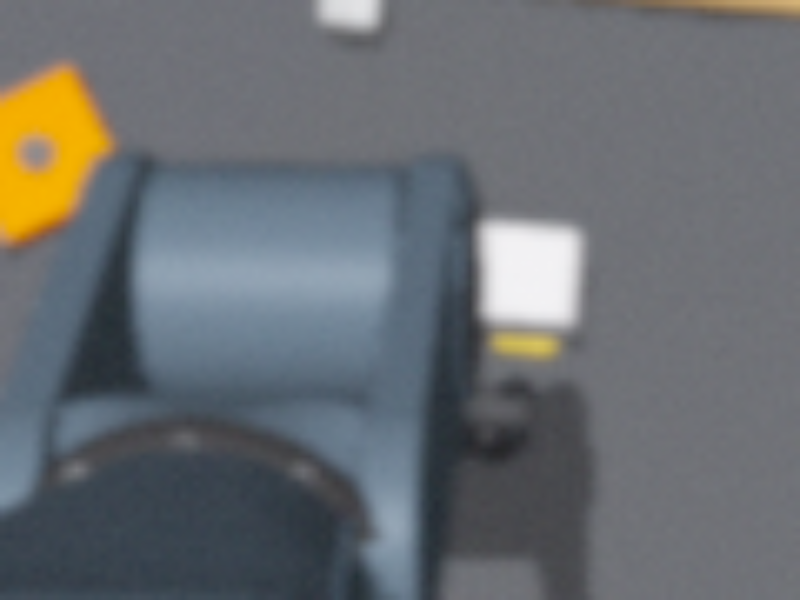

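```bash
python3 - <<'E'
import pickle;from h import *
s=pickle.load(open("s0.pkl","rb"))["scene"]
c,q=np.array([.57,.115,0]),np.array([.075,.997,0]);b=np.array([.997,-.075,0])
for n,p in {"finger- front tip z.027":c-q*.024+b*.011+[0,0,.027],"finger- back":c-q*.024-b*.011+[0,0,.027],"finger+ front":c+q*.024+b*.011+[0,0,.027],"bar near corner -":np.array([.6225,.1105,.008])-b*.065-q*.015,"bar near +":np.array([.6225,.1105,.008])-b*.065+q*.015}.items(): print(n,((proj(s,p)[0]-[300,150])*5).round(0))
E
```

```text
finger- front tip z.027 [280. 399.]
finger- back [292. 363.]
finger+ front [389. 424.]
bar near corner - [309. 393.]
bar near + [375. 408.]
```

>>> carry_out(commands=[[[0.2,0,0,0,0,0,44],[0.4,0,0,0,0,0,44],[0.6,0,0,0,0,0,44],[0.6,0,0,0,0,0,44],[0.6,0,0,0,0,0,44]]])

```text
t: 27.1
tcp_pos: [0.5694, 0.1147, 0.0082]
tool_rot: [0.027, 0.707, -0.027, 0.706]
force: [0.2, -0.0, 0.6]
finger_gap: 0.514
```

```bash
python3 look.py a11 scene 330 190 410 250;python3 n.py .570 .115 .004 85.7;  python3 - <<'E'
import pickle;from h import *
s=pickle.load(open("s0.pkl","rb"))["scene"]
c,q=np.array([.57,.115,0]),np.array([.075,.997,0]);b=np.array([.997,-.075,0])
for z in (.009,.014):
 for n,p in {"f- front":c-q*.022+b*.011,"f- back":c-q*.022-b*.011,"f+ front":c+q*.022+b*.011,"f+ back":c+q*.022-b*.011}.items(): print(z,n,((proj(s,p+[0,0,z])[0]-[330,190])*10).round(0))
E
```

```text
scale 10.0
t 27.15 tcp [0.5695 0.1147 0.0084] q6 -1.49 gap 43.9 jaw 85.7 toolx [-0. -0. -1.] toolz [ 0.997 -0.075 -0.   ] F [ 0.4  0.3 -0.1]
[0.57, 0.115, 0.004, 85.7] shift [0.18 0.01 0.02] turn [-0. -0.  0.]
0.009 f- front [265. 454.]
0.009 f- back [288. 381.]
0.009 f+ front [461. 499.]
0.009 f+ back [482. 425.]
0.014 f- front [266. 439.]
0.014 f- back [290. 367.]
0.014 f+ front [463. 484.]
0.014 f+ back [484. 410.]
```

View pics/a11.png

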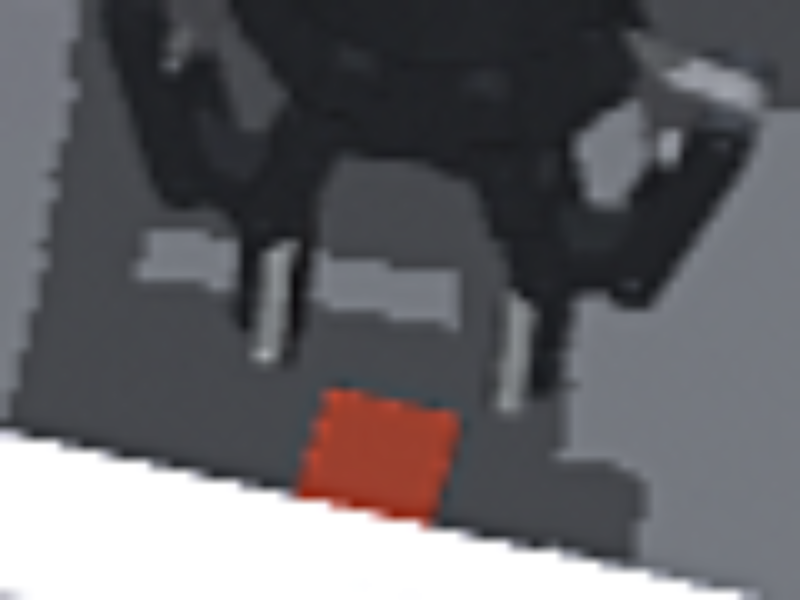

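```bash
python3 - <<'E'
import cv2
a=cv2.imread("pics/a3.png")[80:220,140:300];b=cv2.imread("pics/a1.png")[180:300,220:340]
cv2.imwrite("pics/z3.png",cv2.resize(a,None,fx=4,fy=4));cv2.imwrite("pics/z1.png",cv2.resize(b,None,fx=5,fy=5))
import pickle;from h import *
s=pickle.load(open("s0.pkl","rb"))["scene"]
for p in ([.4737,-.2195,.164],[.4737,-.2195,.104],[.4737,-.2195,.127],[.4737,-.2195,.146]): print(p,(((proj(s,p)[0]-[150,80])*2.6667-[140,80])*4).round(0))
E
```

```text
[0.4737, -0.2195, 0.164] [286. 223.]
[0.4737, -0.2195, 0.104] [321. 445.]
[0.4737, -0.2195, 0.127] [308. 361.]
[0.4737, -0.2195, 0.146] [297. 291.]
```

View pics/z3.png

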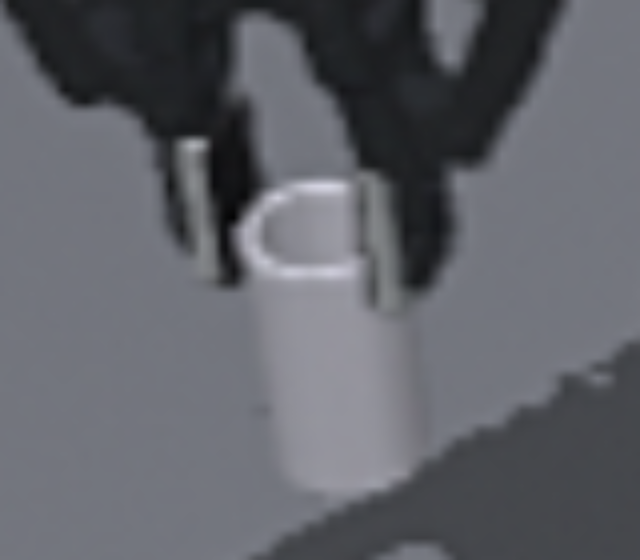

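View pics/z1.png

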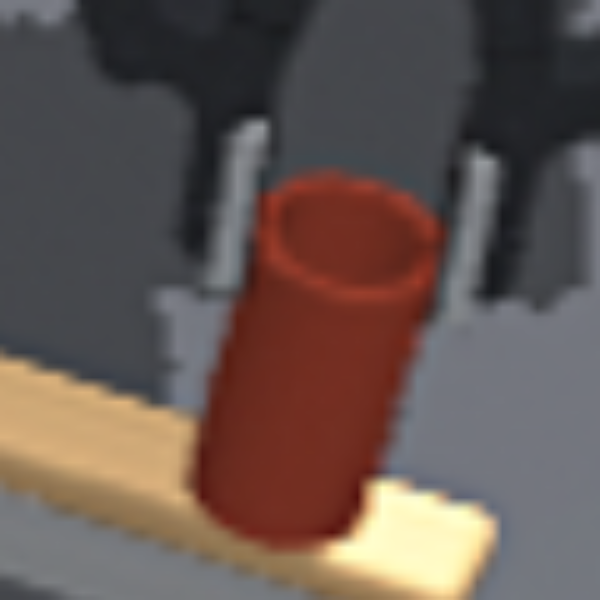

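The zoomed views show the pad tips only about 6–16 mm below the pipe rims, so the tips sit higher than the TCP number suggests. I'll feel my way down in small steps, 8 mm further along the bar.

>>> carry_out(commands=[[[0,0,0.1,0,0,0,44],[0,0,0.3,0,0,0,44],[0.1,0,0.3,0,0,0,44],[0.2,0,0.3,0,0,0,44],[0.2,0,0.3,0,0,0,44]]])

```text
t: 27.65
tcp_pos: [0.5766, 0.1142, 0.0031]
tool_rot: [0.027, 0.707, -0.027, 0.706]
force: [-0.5, -0.0, 0.9]
finger_gap: 0.52
```

>>> carry_out(commands=[[[0.05,0,0,0,0,0,44],[0.1,0,0,0,0,0,44],[0.1,0,0,0,0,0,44],[0.1,0,0,0,0,0,44],[0.1,0,0,0,0,0,44]]])

```text
t: 28.15
tcp_pos: [0.5771, 0.1142, 0.0012]
tool_rot: [0.027, 0.707, -0.027, 0.707]
force: [0.3, -0.4, -0.6]
finger_gap: 0.514
```

```bash
python3 look.py a12 scene 330 190 410 250;python3 n.py .577 .1145 .002 85.7
```

```text
scale 10.0
t 28.2 tcp [0.5771 0.1142 0.0011] q6 -1.49 gap 43.9 jaw 85.7 toolx [ 0. -0. -1.] toolz [ 0.997 -0.075  0.   ] F [0.6 0.3 0.6]
[0.577, 0.1145, 0.002, 85.7] shift [-0.03  0.01 -0.  ] turn [-0.  0.  0.]
```

View pics/a12.png

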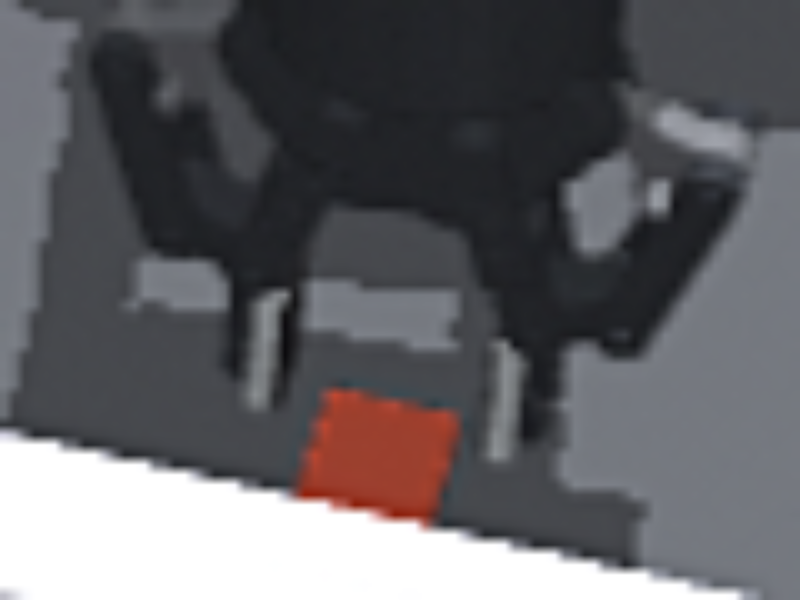

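```bash
python3 - <<'E'
import pickle;from h import *
s=pickle.load(open("s0.pkl","rb"))["scene"]
for z in (0,.005,.01,.02,.03): print(z,cast(s,np.array([[262,408],[497,460],[380,434]])/10+[329.5,189.5],z)[:,:2].round(4).tolist())
E
```

```text
0 [[0.5574, 0.0874], [0.561, 0.1408], [0.5592, 0.1143]]
0.005 [[0.5617, 0.0878], [0.5653, 0.1409], [0.5635, 0.1146]]
0.01 [[0.5661, 0.0882], [0.5696, 0.141], [0.5678, 0.1149]]
0.02 [[0.5747, 0.0891], [0.5782, 0.1413], [0.5764, 0.1154]]
0.03 [[0.5833, 0.0899], [0.5868, 0.1415], [0.5851, 0.1159]]
```

>>> carry_out(commands=[[[0.05,0,0,0,0,0,44],[0.1,0,0,0,0,0,44],[0.15,0,0,0,0,0,44],[0.15,0,0,0,0,0,44],[0.15,0,0,0,0,0,44]]])

```text
t: 28.7
tcp_pos: [0.577, 0.1142, -0.0027]
tool_rot: [0.027, 0.707, -0.027, 0.707]
force: [-0.1, -0.0, -0.6]
finger_gap: 0.515
```

```bash
python3 n.py .577 .1145 .002 85.7
```

```text
t 28.7 tcp [ 0.577   0.1142 -0.0027] q6 -1.49 gap 43.9 jaw 85.7 toolx [-0. -0. -1.] toolz [ 0.997 -0.075 -0.   ] F [-0.1 -0.  -0.6]
[0.577, 0.1145, 0.002, 85.7] shift [-0.19  0.01 -0.  ] turn [-0. -0.  0.]
```

>>> carry_out(commands=[[[0.05,0,0,0,0,0,44],[0.1,0,0,0,0,0,44],[0.15,0,0,0,0,0,40],[0.15,0,0,0,0,0,40],[0.15,0,0,0,0,0,40]]])

```text
t: 29.2
tcp_pos: [0.577, 0.1142, -0.0065]
tool_rot: [0.027, 0.707, -0.027, 0.707]
force: [0.3, -0.6, -0.3]
finger_gap: 0.467
```

```bash
python3 look.py a13 scene 330 190 410 250;python3 n.py .577 .1145 .002 85.7
```

```text
scale 10.0
t 29.25 tcp [ 0.5771  0.1142 -0.0064] q6 -1.49 gap 39.9 jaw 85.7 toolx [-0. -0. -1.] toolz [ 0.997 -0.075 -0.   ] F [0.2 0.  0.1]
[0.577, 0.1145, 0.002, 85.7] shift [-0.34  0.01 -0.  ] turn [-0. -0.  0.]
```

View pics/a13.png

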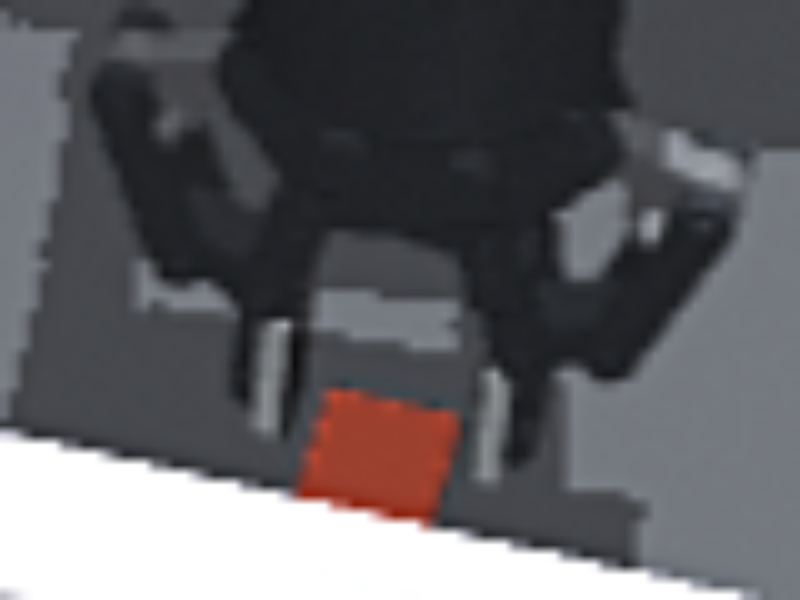

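>>> carry_out(commands=[[[0,0,-0.1,0,0,0,42],[0.05,0,-0.2,0,0,0,42],[0.1,0,-0.2,0,0,0,42],[0.15,0,-0.2,0,0,0,42],[0.15,0,-0.2,0,0,0,42]]])

```text
t: 29.75
tcp_pos: [0.572, 0.1145, -0.0104]
tool_rot: [0.027, 0.707, -0.027, 0.707]
force: [-0.6, 0.1, 0.3]
finger_gap: 0.493
```

>>> carry_out(commands=[[[0.03,0,0,0,0,0,42],[0.06,0,0,0,0,0,42],[0.1,0,0,0,0,0,42],[0.1,0,0,0,0,0,42],[0.1,0,0,0,0,0,42]]])

```text
t: 30.25
tcp_pos: [0.5721, 0.1145, -0.0127]
tool_rot: [0.027, 0.707, -0.027, 0.707]
force: [-0.7, 0.3, -0.1]
finger_gap: 0.492
```

```bash
python3 n.py .5695 .115 -0.01 85.7
```

```text
t 30.25 tcp [ 0.5721  0.1145 -0.0127] q6 -1.49 gap 42.0 jaw 85.7 toolx [-0. -0. -1.] toolz [ 0.997 -0.075 -0.   ] F [-0.7  0.3 -0.1]
[0.5695, 0.115, -0.01, 85.7] shift [-0.11  0.01 -0.1 ] turn [-0. -0.  0.]
```

>>> carry_out(commands=[[[0.03,0,0,0,0,0,42],[0.06,0,0,0,0,0,42],[0.1,0,0,0,0,0,42],[0.12,0,0,0,0,0,42],[0.12,0,0,0,0,0,42]]])

```text
t: 30.75
tcp_pos: [0.572, 0.1146, -0.0158]
tool_rot: [0.027, 0.707, -0.027, 0.707]
force: [0.1, 1.3, 0.8]
finger_gap: 0.49
```

```bash
python3 look.py a14 scene 330 190 410 250;python3 n.py .577 .1145 .002 85.7
```

```text
scale 10.0
t 30.8 tcp [ 0.5721  0.1145 -0.0157] q6 -1.49 gap 42.0 jaw 85.7 toolx [-0. -0. -1.] toolz [ 0.997 -0.075 -0.   ] F [-0.   0.4  0.8]
[0.577, 0.1145, 0.002, 85.7] shift [-0.71  0.01  0.2 ] turn [-0. -0.  0.]
```

View pics/a14.png

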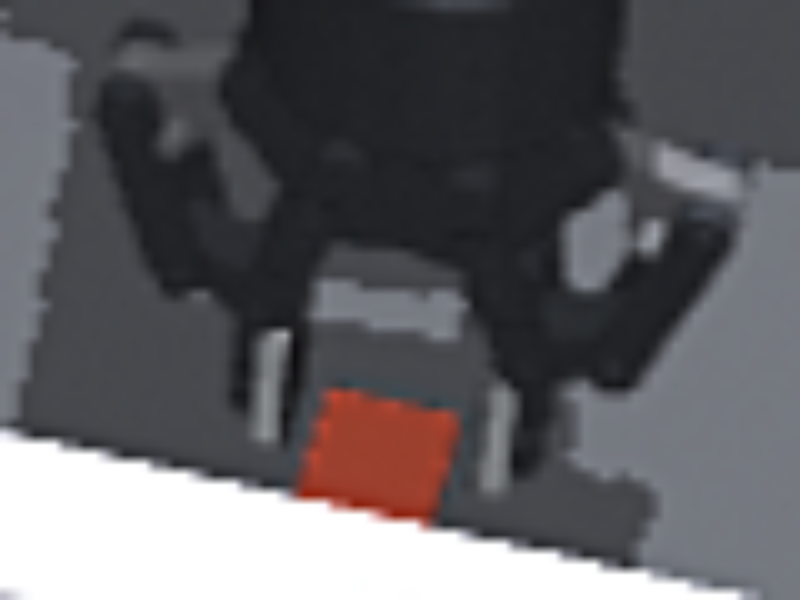

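>>> carry_out(commands=[[[0.03,0,-0.1,0,0,0,42],[0.06,0,-0.15,0,0,0,42],[0.1,0,-0.15,0,0,0,42],[0.15,0,-0.15,0,0,0,42],[0.15,0,-0.15,0,0,0,42]]])

```text
t: 31.3
tcp_pos: [0.5683, 0.1148, -0.0196]
tool_rot: [0.027, 0.707, -0.027, 0.707]
force: [-0.3, 0.1, 0.2]
finger_gap: 0.493
```

>>> carry_out(commands=[[[0.03,0,0,0,0,0,40],[0.06,0,0,0,0,0,40],[0.1,0,0,0,0,0,40],[0.12,0,0,0,0,0,40],[0.12,0,0,0,0,0,40]]])

```text
t: 31.8
tcp_pos: [0.5683, 0.1148, -0.0225]
tool_rot: [0.027, 0.707, -0.027, 0.707]
force: [-0.4, -0.6, -0.2]
finger_gap: 0.468
```

```bash
python3 look.py a15 scene 330 190 410 250;python3 n.py .568 .1145 .002 85.7
```

```text
scale 10.0
t 31.85 tcp [ 0.5683  0.1148 -0.0225] q6 -1.49 gap 40.1 jaw 85.7 toolx [-0. -0. -1.] toolz [ 0.997 -0.075 -0.   ] F [-0.1  0.3 -0.3]
[0.568, 0.1145, 0.002, 85.7] shift [-0.98 -0.01 -0.01] turn [-0. -0.  0.]
```

View pics/a15.png

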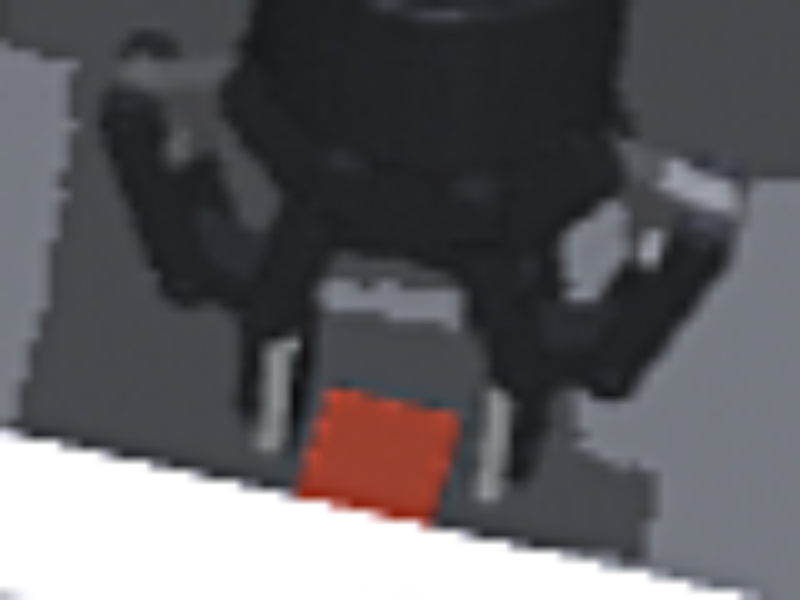

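>>> carry_out(commands=[[[0.03,0,0,0,0,0,40],[0.06,0,0,0,0,0,40],[0.1,0,0,0,0,0,38],[0.12,0,0,0,0,0,38],[0.12,0,0,0,0,0,38]]])

```text
t: 32.35
tcp_pos: [0.5683, 0.1148, -0.0255]
tool_rot: [0.027, 0.707, -0.027, 0.707]
force: [0.2, 0.9, -0.5]
finger_gap: 0.439
```

>>> carry_out(commands=[[[0.03,0,0,0,0,0,38],[0.06,0,0,0,0,0,38],[0.08,0,0,0,0,0,38],[0.08,0,0,0,0,0,38],[0.08,0,0,0,0,0,38]]])

```text
t: 32.85
tcp_pos: [0.5685, 0.1148, -0.0262]
tool_rot: [0.027, 0.706, -0.027, 0.707]
force: [-2.0, -0.4, 7.8]
finger_gap: 0.449
```

```bash
python3 look.py a16 scene 330 190 410 250;python3 n.py .568 .1145 .002 85.7
```

```text
scale 10.0
t 32.9 tcp [ 0.5684  0.1148 -0.0262] q6 -1.49 gap 37.8 jaw 85.7 toolx [ 0. -0. -1.] toolz [ 0.997 -0.075  0.   ] F [-0.9  0.2  8.2]
[0.568, 0.1145, 0.002, 85.7] shift [-1.13 -0.01 -0.02] turn [-0.    0.01  0.  ]
```

View pics/a16.png

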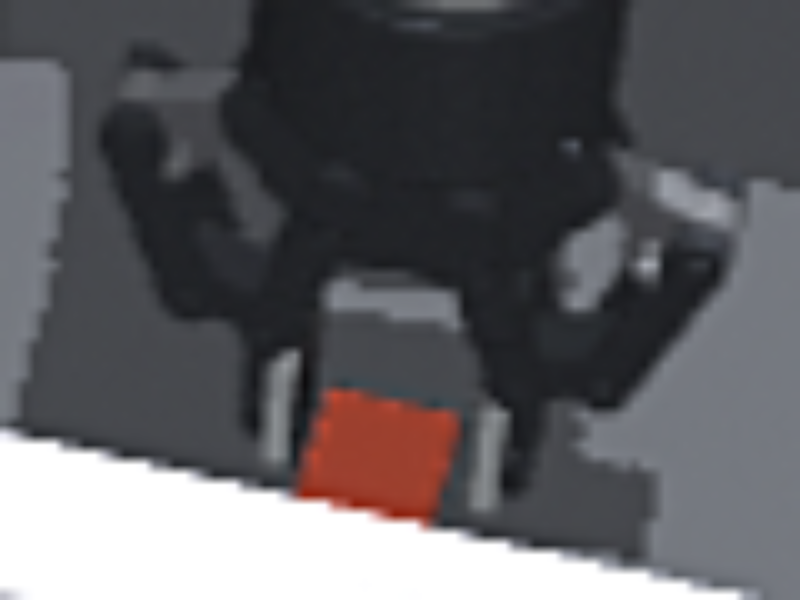

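The tips touched the bench at a TCP reading of −0.026 with about 8 N. I'll raise 2.5–3 mm and close on the bar.

>>> carry_out(commands=[[[-0.15,0,0,0,0,0,38],[-0.15,0,0,0,0,0,38],[-0.15,0,0,0,0,0,32],[-0.15,0,0,0,0,0,20],[-0.15,0,0,0,0,0,20]]], force=60)

```text
t: 33.4
tcp_pos: [0.5684, 0.1148, -0.0234]
tool_rot: [0.027, 0.707, -0.027, 0.707]
force: [-1.1, -0.8, 5.0]
finger_gap: 0.323
```

>>> carry_out(commands=[[[0,0,0,0,0,0,20],[0,0,0,0,0,0,20],[0,0,0,0,0,0,20],[0,0,0,0,0,0,20],[0,0,0,0,0,0,20]]])

```text
t: 33.9
tcp_pos: [0.5685, 0.1147, -0.0233]
tool_rot: [0.027, 0.707, -0.027, 0.707]
force: [-1.5, -0.9, 5.5]
finger_gap: 0.321
```

```bash
python3 look.py a17 scene 330 190 410 250;python3 n.py .568 .1145 .002 85.7
```

```text
scale 10.0
t 33.95 tcp [ 0.5684  0.1147 -0.0233] q6 -1.49 gap 28.1 jaw 85.7 toolx [ 0. -0. -1.] toolz [ 0.997 -0.075  0.   ] F [-1.7 -0.4  6.2]
[0.568, 0.1145, 0.002, 85.7] shift [-1.01 -0.01 -0.02] turn [-0.  0.  0.]
```

View pics/a17.png

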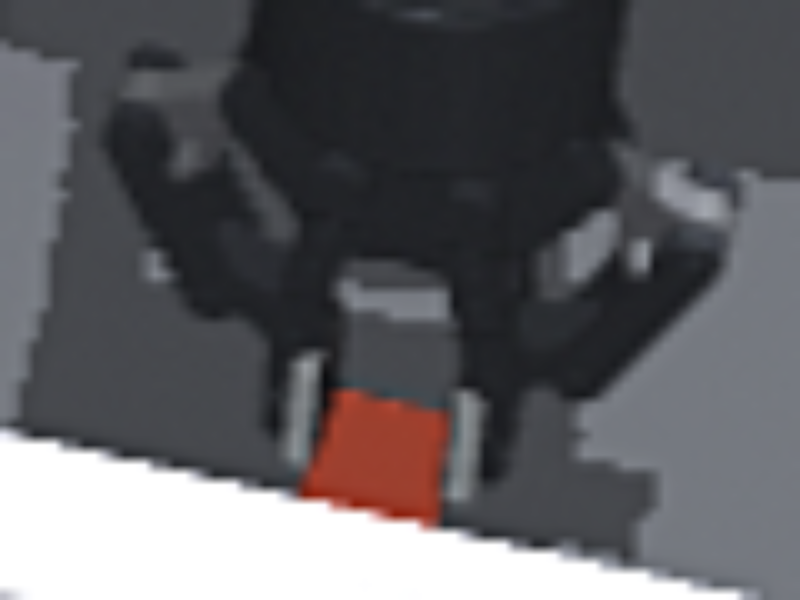

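The bar is gripped between both pads (reads 28 mm, as the 30 mm squares did). I'll draw it straight back, level.

>>> carry_out(commands=[[[0,0,-0.1,0,0,0,20],[0,0,-0.25,0,0,0,20],[0,0,-0.45,0,0,0,20],[0,0,-0.65,0,0,0,20],[0,0,-0.8,0,0,0,20]]])

```text
t: 34.45
tcp_pos: [0.5487, 0.1164, -0.0234]
tool_rot: [0.027, 0.706, -0.027, 0.707]
force: [3.0, 0.7, 3.5]
finger_gap: 0.325
```

```bash
python3 look.py a18 scene 300 170 440 275;python3 n.py .478 .1215 -.0233 85.7
```

```text
scale 5.714285714285714
t 34.5 tcp [ 0.5479  0.1165 -0.0234] q6 -1.49 gap 28.0 jaw 85.7 toolx [ 0.001 -0.    -1.   ] toolz [ 0.997 -0.075  0.001] F [2.  0.5 5.2]
[0.478, 0.1215, -0.0233, 85.7] shift [-0.   -0.01 -2.8 ] turn [ 0.    0.01 -0.  ]
```

View pics/a18.png

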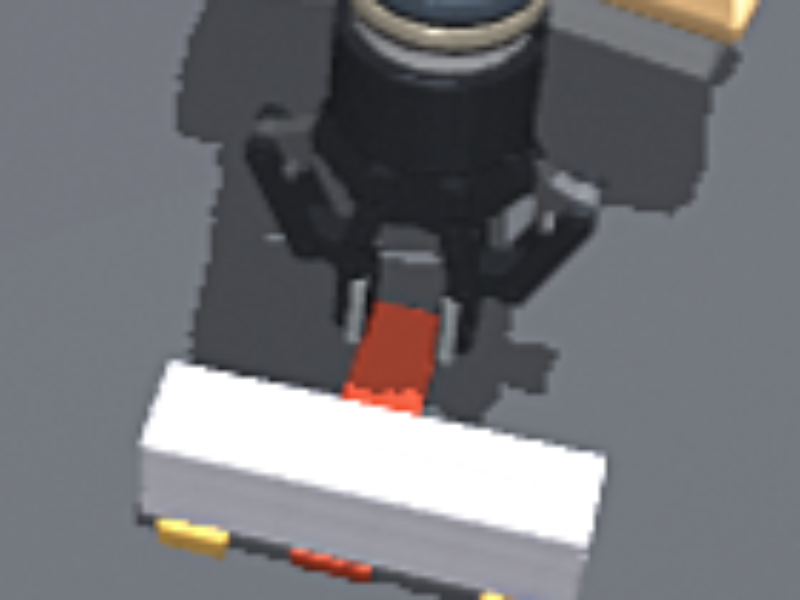

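The bar follows the gripper, with its far end now almost under the tube (330,563). The tube has not moved. I'll continue.

>>> carry_out(commands=[[[0,0,-0.2,0,0,0,20],[0,0,-0.5,0,0,0,20],[0,0,-0.8,0,0,0,20],[0,0,-1.1,0,0,0,20],[0,0,-1.4,0,0,0,20]]])

```text
t: 35.0
tcp_pos: [0.5134, 0.119, -0.0234]
tool_rot: [0.027, 0.706, -0.027, 0.707]
force: [4.1, -0.5, 4.9]
finger_gap: 0.331
```

>>> carry_out(commands=[[[0,0,-0.3,0,0,0,20],[0,0,-0.6,0,0,0,20],[0,0,-0.9,0,0,0,20],[0,0,-1.2,0,0,0,20],[0,0,-1.4,0,0,0,20]]])

```text
t: 35.5
tcp_pos: [0.4781, 0.1217, -0.0234]
tool_rot: [0.027, 0.706, -0.027, 0.707]
force: [3.6, -0.0, 5.5]
finger_gap: 0.33
```

```bash
python3 look.py a19 scene 300 150 440 275;python3 n.py .478 .1215 -.0233 85.7
```

```text
scale 4.8
t 35.55 tcp [ 0.4771  0.1217 -0.0234] q6 -1.47 gap 27.8 jaw 85.7 toolx [-0.001 -0.    -1.   ] toolz [ 0.997 -0.075 -0.001] F [ 3.3 -0.1  6.8]
[0.478, 0.1215, -0.0233, 85.7] shift [-0.   -0.01  0.04] turn [ 0.   -0.01  0.  ]
```

View pics/a19.png

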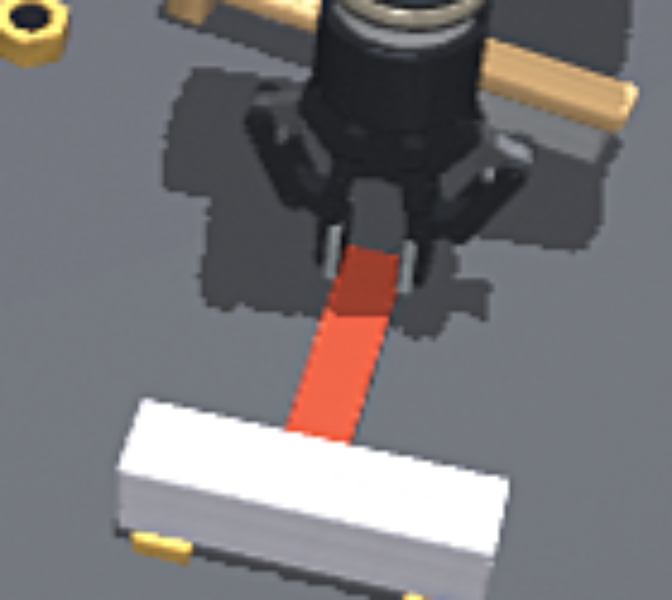

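The bar is drawn 91 mm, so its far end is at about x = 0.60, clear of the tube face at 0.62. The picture only hides it behind the tube's height. I'll release and regrip at the bar's centre.

>>> carry_out(commands=[[[0,0,0,0,0,0,42],[0,0,0,0,0,0,42],[-0.1,0,0,0,0,0,42],[-0.1,0,0,0,0,0,42],[-0.1,0,0.2,0,0,0,42]]])

```text
t: 36.05
tcp_pos: [0.4822, 0.1213, -0.0214]
tool_rot: [0.026, 0.708, -0.027, 0.706]
force: [-0.7, 0.8, 0.6]
finger_gap: 0.496
```

>>> carry_out(commands=[[[0,0,0.3,0,0,0,42],[0,0,0.8,0,0,0,42],[0,0,1.3,0,0,0,42],[0,0,1.75,0,0,0,42],[0,0,1.95,0,0,0,42]]])

```text
t: 36.55
tcp_pos: [0.5344, 0.1173, -0.021]
tool_rot: [0.027, 0.706, -0.027, 0.707]
force: [0.0, 0.3, 0.2]
finger_gap: 0.493
```

```bash
python3 look.py a20 scene 300 150 440 275;python3 n.py .5315 .1175 -.0235 85.7
```

```text
scale 4.8
t 36.6 tcp [ 0.5347  0.1173 -0.021 ] q6 -1.48 gap 42.1 jaw 85.7 toolx [ 0.003  0.    -1.   ] toolz [ 0.997 -0.076  0.003] F [ 1.6 -0.   0.4]
[0.5315, 0.1175, -0.0235, 85.7] shift [ 0.1  -0.   -0.13] turn [-0.01  0.03 -0.  ]
```

View pics/a20.png

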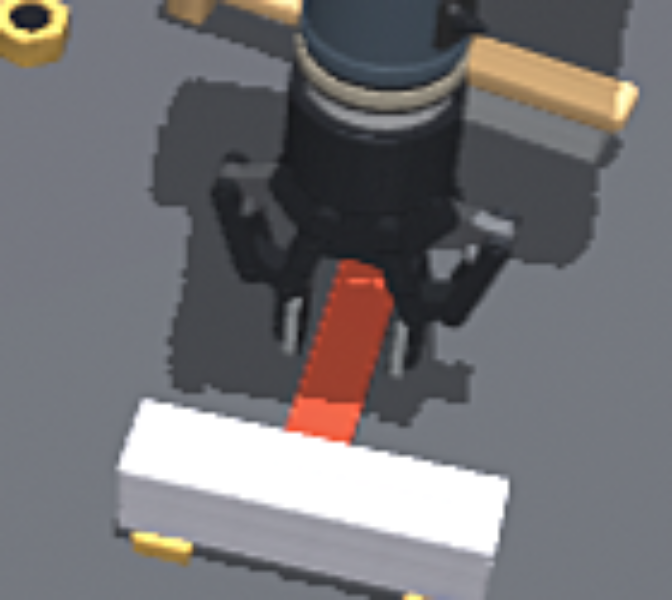

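```bash
python3 - <<'E'
import pickle;from h import *
s=pickle.load(open("s0.pkl","rb"))["scene"]
print(cast(s,np.array([[362,262],[338,260],[385,267]])/4.8+[299.6,149.6],.008)[:,:2].round(4))
E
```

```text
[[0.475  0.1189]
 [0.4762 0.1073]
 [0.4759 0.1302]]
```

>>> carry_out(commands=[[[0.1,0,0,0,0,0,36],[0.1,0,0,0,0,0,30],[0.1,0,0,0,0,0,20],[0.1,0,0,0,0,0,20],[0.1,0,0,0,0,0,20]]], force=80)

```text
t: 37.1
tcp_pos: [0.5312, 0.1175, -0.0236]
tool_rot: [0.026, 0.707, -0.027, 0.706]
force: [-1.6, -1.4, 2.7]
finger_gap: 0.318
```

>>> carry_out(commands=[[[0,0,0,0,0,0,20],[0,0,0,0,0,0,20],[0,0,0,0,0,0,20],[0,0,0,0,0,0,20],[0,0,0,0,0,0,20]]])

```text
t: 37.6
tcp_pos: [0.5313, 0.1175, -0.0236]
tool_rot: [0.027, 0.707, -0.027, 0.706]
force: [-3.5, -0.7, 5.1]
finger_gap: 0.32
```

>>> carry_out(commands=[[[-0.2,0,-0.2,0,0,0,20],[-0.6,0,-0.4,0,0,0,20],[-1.2,0,-0.6,0,0,0,20],[-2,0,-0.8,0,0,0,20],[-3,0,-0.8,0,0,0,20]]])

```text
t: 38.1
tcp_pos: [0.5104, 0.1193, 0.0516]
tool_rot: [0.027, 0.708, -0.027, 0.706]
force: [0.1, -0.8, -1.8]
finger_gap: 0.311
```

>>> carry_out(commands=[[[-1,0,0,0,0,0,20],[-1.8,0,0,0,0,0,20],[-2.2,0,0,0,0,0,20],[-2.4,0,0,0,0,0,20],[-2.4,0,0,0,0,0,20]]])

```text
t: 38.6
tcp_pos: [0.5123, 0.1191, 0.1116]
tool_rot: [0.027, 0.706, -0.027, 0.707]
force: [0.3, 0.0, -2.4]
finger_gap: 0.317
```

```bash
python3 look.py a21 scene 280 100 440 280;python3 n.py .532 -.3865 .11 89.3
```

```text
scale 3.3333333333333335
t 38.65 tcp [0.5118 0.1191 0.111 ] q6 -1.48 gap 27.1 jaw 85.7 toolx [-0.001  0.    -1.   ] toolz [ 0.997 -0.075 -0.001] F [-0.4  0.6 -1.9]
[0.532, -0.3865, 0.11, 89.3] shift [  0.04 -20.11   2.32] turn [-0.72 -0.01  0.  ]
```

View pics/a21.png

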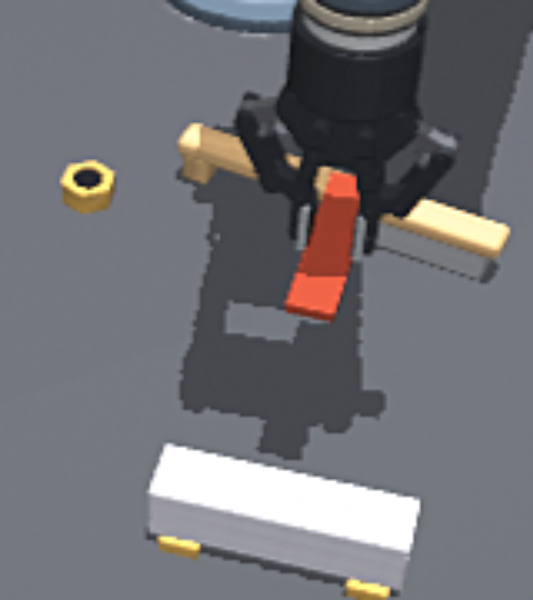

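The bar is off the bench and held near its middle, from (340,185) to (312,312). The tube is still on its packers. Now to the yellow tray.

>>> carry_out(commands=[[[0,-0.8,0.1,0,0,0,20],[0,-2.1,0.3,-0.2,0,0,20],[0,-3.6,0.5,-0.4,0,0,20],[0,-5.2,0.6,-0.6,0,0,20],[0,-6.8,0.8,-0.7,0,0,20]]])

```text
t: 39.15
tcp_pos: [0.5181, -0.0529, 0.1099]
tool_rot: [0.005, 0.708, -0.004, 0.706]
force: [1.0, -0.0, -2.1]
finger_gap: 0.317
```

```bash
python3 n.py .532 -.3865 .11 89.3
```

```text
t 39.15 tcp [ 0.5181 -0.0529  0.1099] q6 -1.87 gap 27.0 jaw 89.2 toolx [-0.003  0.001 -1.   ] toolz [ 1.    -0.013 -0.003] F [ 1.  -0.  -2.1]
[0.532, -0.3865, 0.11, 89.3] shift [ -0.02 -13.34   0.73] turn [-0.01 -0.04 -0.01]
```

>>> carry_out(commands=[[[0,-1.6,0.1,0,0,0,20],[0,-3.2,0.2,0,0,0,20],[0,-4.8,0.3,0,0,0,20],[0,-6.4,0.4,0,0,0,20],[0,-8,0.5,0,0,0,20]]])

```text
t: 39.65
tcp_pos: [0.5281, -0.2533, 0.1097]
tool_rot: [0.006, 0.708, -0.004, 0.706]
force: [1.4, -0.1, -2.5]
finger_gap: 0.319
```

```bash
python3 n.py .532 -.3865 .11 89.3
```

```text
t 39.65 tcp [ 0.5281 -0.2533  0.1097] q6 -2.19 gap 27.2 jaw 89.2 toolx [-0.002  0.002 -1.   ] toolz [ 1.    -0.015 -0.002] F [ 1.4 -0.1 -2.5]
[0.532, -0.3865, 0.11, 89.3] shift [-0.02 -5.33  0.23] turn [-0.03 -0.03 -0.02]
```

>>> carry_out(commands=[[[0,-1.5,0.1,0,0,0,20],[0,-3,0.15,0,0,0,20],[0,-4.3,0.2,0,0,0,20],[0,-5.1,0.25,0,0,0,20],[0,-5.3,0.25,0,0,0,20]]])

```text
t: 40.15
tcp_pos: [0.5328, -0.3872, 0.1095]
tool_rot: [0.006, 0.707, -0.006, 0.707]
force: [0.5, 0.4, -1.7]
finger_gap: 0.319
```

>>> carry_out(commands=[[[0.3,0,0,0,0,0,20],[1,0,0,0,0,0,20],[1.8,0,0,0,0,0,20],[2.3,0,0,0,0,0,20],[2.5,0,0,0,0,0,20]]])

```text
t: 40.65
tcp_pos: [0.5324, -0.3819, 0.0464]
tool_rot: [0.006, 0.708, -0.003, 0.706]
force: [-0.5, -0.4, -2.5]
finger_gap: 0.322
```

>>> carry_out(commands=[[[0,0,0,0,0,0,20],[0,0,0,0,0,0,20],[0,0,0,0,0,0,20],[0,0,0,0,0,0,20],[0,0,0,0,0,0,20]]])

```text
t: 41.15
tcp_pos: [0.5338, -0.385, 0.0495]
tool_rot: [0.005, 0.707, -0.005, 0.707]
force: [0.5, -0.6, -3.0]
finger_gap: 0.32
```

```bash
python3 look.py a22 scene 80 80 280 240;python3 n.py .532 -.3865 -.018 89.3
```

```text
scale 3.75
t 41.2 tcp [ 0.5337 -0.3849  0.0494] q6 -2.35 gap 26.8 jaw 89.2 toolx [ 0.001 -0.001 -1.   ] toolz [ 1.    -0.014  0.001] F [-0.4  0.1 -2.7]
[0.532, -0.3865, -0.018, 89.3] shift [ 2.7  -0.06 -0.07] turn [-0.02  0.01  0.01]
```

View pics/a22.png

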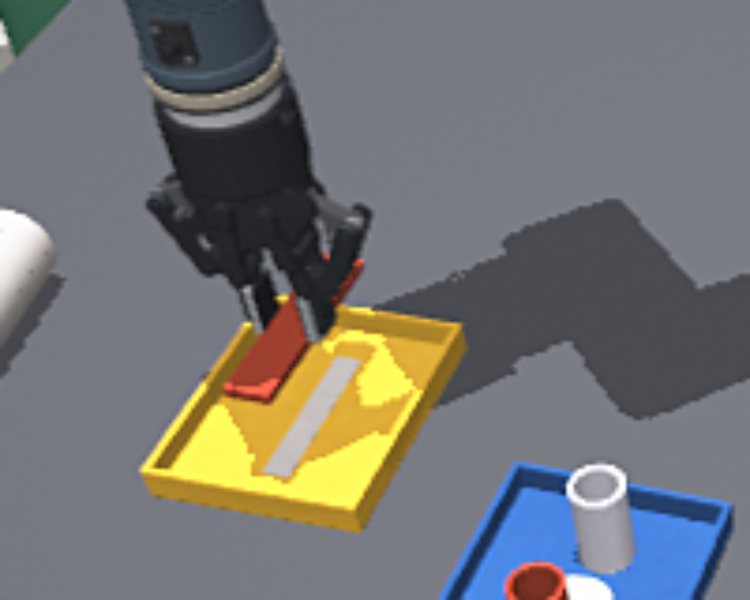

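```bash
python3 - <<'E'
import pickle;from h import *
s=pickle.load(open("s0.pkl","rb"))["scene"]
for z in (.077,.081,.085): print(z,cast(s,np.array([[226,384],[274,393],[362,263]])/3.75+[79.6,79.6],z)[:,:2].round(4).tolist())
E
```

```text
0.077 [[0.589, -0.4009], [0.5899, -0.3696], [0.4668, -0.3677]]
0.081 [[0.5927, -0.398], [0.5936, -0.3668], [0.4711, -0.3649]]
0.085 [[0.5963, -0.3951], [0.5972, -0.364], [0.4754, -0.3622]]
```

>>> carry_out(commands=[[[0.3,0,0.15,0,0,0,20],[0.8,0,0.15,0,0,0,20],[1.3,0,0.15,0,0,0,20],[1.8,0,0.15,0,0,0,20],[2.1,0,0.15,0,0,0,20]]])

```text
t: 41.7
tcp_pos: [0.5362, -0.3838, -0.006]
tool_rot: [0.006, 0.708, -0.004, 0.706]
force: [-0.4, 0.3, -2.2]
finger_gap: 0.315
```

>>> carry_out(commands=[[[0,0,0,0,0,0,20],[0,0,0,0,0,0,20],[0,0,0,0,0,0,20],[0,0,0,0,0,0,20],[0,0,0,0,0,0,20]]])

```text
t: 42.2
tcp_pos: [0.5376, -0.385, -0.003]
tool_rot: [0.005, 0.707, -0.005, 0.707]
force: [1.3, 0.8, -2.2]
finger_gap: 0.321
```

```bash
python3 look.py a23 scene 80 100 240 230;python3 n.py .536 -.3865 -.019 89.3
```

```text
scale 4.615384615384615
t 42.25 tcp [ 0.5375 -0.385  -0.0031] q6 -2.35 gap 27.3 jaw 89.2 toolx [ 0.001 -0.001 -1.   ] toolz [ 1.    -0.014  0.001] F [-0.4 -0.3 -1.9]
[0.536, -0.3865, -0.019, 89.3] shift [ 0.64 -0.06 -0.06] turn [-0.02  0.01  0.01]
```

View pics/a23.png

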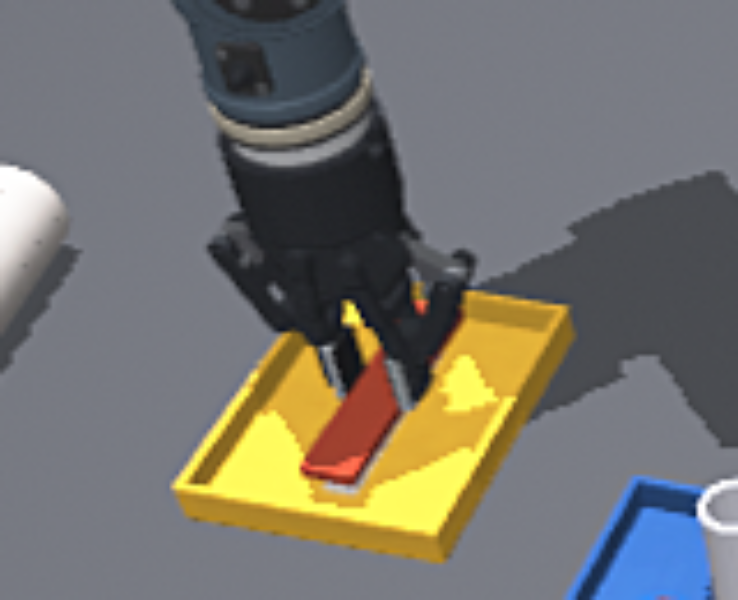

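The bar hangs just above the painted mark, with its front end at (332,468) and rear end at (455,315), inside the walls. I'll lower the last 16 mm.

>>> carry_out(commands=[[[0.15,0,0,0,0,0,20],[0.3,0,0,0,0,0,20],[0.45,0,0,0,0,0,20],[0.55,0,0,0,0,0,20],[0.6,0,0,0,0,0,20]]])

```text
t: 42.75
tcp_pos: [0.537, -0.3845, -0.0193]
tool_rot: [0.005, 0.707, -0.005, 0.707]
force: [0.2, -0.2, -1.9]
finger_gap: 0.317
```

>>> carry_out(commands=[[[0.05,0,0,0,0,0,20],[0.06,0,0,0,0,0,20],[0.06,0,0,0,0,0,20],[0.06,0,0,0,0,0,20],[0.06,0,0,0,0,0,20]]])

```text
t: 43.25
tcp_pos: [0.5371, -0.3846, -0.0196]
tool_rot: [0.005, 0.707, -0.005, 0.707]
force: [-2.4, 1.8, 6.5]
finger_gap: 0.313
```

Contact with the tray floor (6.5 N). Release and rise.

>>> carry_out(commands=[[[0,0,0,0,0,0,34],[0,0,0,0,0,0,42],[0,0,0,0,0,0,42],[0,0,0,0,0,0,42],[0,0,0,0,0,0,42]]])

```text
t: 43.75
tcp_pos: [0.5373, -0.3849, -0.0203]
tool_rot: [0.005, 0.707, -0.005, 0.707]
force: [0.4, 0.2, -0.6]
finger_gap: 0.488
```

>>> carry_out(commands=[[[-0.3,0,0,0,0,0,42],[-1,0,0,0,0,0,42],[-2.2,0,0,0,0,0,42],[-3.8,0,0,0,0,0,42],[-5.4,0,0,0,0,0,42]]])

```text
t: 44.25
tcp_pos: [0.5372, -0.3847, 0.1175]
tool_rot: [0.005, 0.707, -0.005, 0.707]
force: [0.1, -1.1, 0.2]
finger_gap: 0.493
```

>>> carry_out(commands=[[[-1,1,0,0,0,0,42],[-2,2.5,-0.5,0,0,0,42],[-3,4,-1,0,0,0,42],[-3,5.5,-1.5,0,0,0,42],[-3,7,-2,0,0,0,42]]])

```text
t: 44.75
tcp_pos: [0.4899, -0.2082, 0.1927]
tool_rot: [0.004, 0.706, -0.006, 0.709]
force: [0.8, 0.2, 0.0]
finger_gap: 0.492
```

>>> carry_out(commands=[[[0,1,0,0,0,0,42],[0,2,0,0,0,0,42],[0,3,0,0,0,0,42],[0,3.5,0,0,0,0,42],[0,3.5,0,0,0,0,42]]])

```text
t: 45.25
tcp_pos: [0.4909, -0.1204, 0.1909]
tool_rot: [0.004, 0.707, -0.004, 0.707]
force: [1.2, 0.6, 1.1]
finger_gap: 0.495
```

```bash
python3 look.py b1 scene 80 120 560 300;python3 look.py b2 top 130 130 500 270; python3 n.py; python3 - <<'E'
from station import manip;import pickle
pickle.dump({n:manip.snapshot(n) for n in("scene","top")},open("s1.pkl","wb"))
E
```

```text
scale 1.6666666666666667
scale 2.1621621621621623
t 45.35 tcp [ 0.4915 -0.1223  0.1906] q6 -2.02 gap 42.1 jaw 89.2 toolx [ 0.002 -0.001 -1.   ] toolz [ 1.    -0.014  0.002] F [-0.1 -0.1 -0. ]
```

View pics/b1.png

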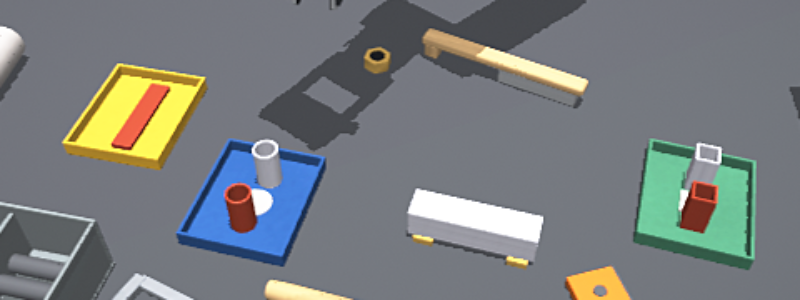

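View pics/b2.png

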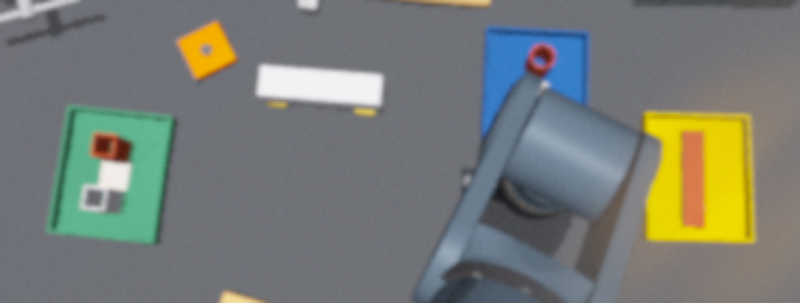

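In both views all five pieces sit in the right trays: bar at (140,117), pipes at (267,162) and (240,208), squares at (703,165) and (698,207). The tube is still on its packers. One numeric check before hand-in.

```bash
python3 - <<'E'
import pickle;from h import *
a=pickle.load(open("s0.pkl","rb"));d=pickle.load(open("s1.pkl","rb"))
s=d["scene"];t=d["top"]
def inT(p,c,yaw):
    y=np.radians(yaw);v=np.array(p[:2])-c;return np.round([v[0]*np.cos(y)+v[1]*np.sin(y),-v[0]*np.sin(y)+v[1]*np.cos(y)],3)
S=1.6667
def px(x,y):return [x/S+79.7,y/S+119.7]
B=((.651,-.170),-2);G=((.5275,.394),-5);Y=((.5375,-.3865),-.5)
for n,p,T in [("rb",(265.5,150),B),("rp",(239,193),B),("sb",(707,153),G),("sp",(703,192),G)]:
    print(n,"tray xy",inT(cast(s,px(*p),.064)[0],*T))
red=[c for c in blobs(s,(0,120,60),(10,255,255),60) if 140<cv2.boundingRect(c)[0]<190 and cv2.boundingRect(c)[1]>150]
for c in red: r=cv2.minAreaRect(c);print("flat",inT(cast(s,r[0],.012)[0],*Y),np.round(r[1],1))
for nm,q in (("before",a),("after",d)):
    for cam,roi in (("scene",(315,225,412,282)),("top",(240,150,315,182))):
        x0,y0,x1,y1=roi;h=cv2.cvtColor(q[cam]["image"][y0:y1,x0:x1],cv2.COLOR_RGB2HSV)
        m=cv2.inRange(h,(0,0,150),(180,50,255));c=max(cv2.findContours(m,0,2)[0],key=cv2.contourArea);r=cv2.minAreaRect(c)
        print("tube",nm,cam,np.round(r[0],2)+[x0,y0],np.round(r[1],1))
E
```

```text
rb tray xy [-0.041  0.006]
rp tray xy [0.035 0.001]
sb tray xy [-0.037 -0.002]
sp tray xy [ 0.032 -0.004]
flat [0.005 0.007] [11.4 47.4]
tube before scene [363.81 254.12] [80.8 27.9]
tube before top [277.42 169.01] [59.  16.3]
tube after scene [363.81 254.12] [80.8 27.9]
tube after top [277.42 169.03] [59.  16.3]
```

```bash
python3 -c "
from station import manip
print(manip.sign_off())"
```

```text
the job is handed in; nothing more can be done
None
```

The job is handed in, with the robot's clock at about 45 s of the 141 s allowed. Both round pipes stand in the blue tray, both square tubes stand in the green tray, and the flat bar lies in the yellow tray. I drew the bar out level by 91 mm from under the box tube, regripped it near its middle and then lifted it across.

**Last checks from the camera images:**

| Piece | Tray | x in tray (mm) | y in tray (mm) |
|---|---|---|---|
| Round, bright | blue | −41 | 6 |
| Round, primed | blue | 35 | 1 |
| Square, bright | green | −37 | −2 |
| Square, primed | green | 32 | −4 |
| Flat bar | yellow | 5 | 7 |

- **Limits:** these positions are inside the x and y limits, to the cameras' accuracy of a few millimetres. I judged uprightness and flatness by eye from the pictures, not by measuring angles.
- **Box tube:** its outline moved by no more than 0.02 pixel between the first and last pictures in both views.
- **Gripper:** it was about 0.19 m up and touching nothing.

**Disagreements:**
- **Fingertip height:** with the jaws about 40 mm open, the fingertips stood about 26 mm above where the TCP reading put them. They reached the bench at a reading of −26 mm, so I lowered onto the bar in small steps, watching the force. The upright pieces were therefore gripped nearer their tops than planned, but none slipped.
- **Finger opening:** it reads about 2–3 mm smaller than the size of the piece held.

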